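# Load the clock movement into the washer carrier and lock it

## Robot

A 6-joint arm with a two-finger parallel gripper is mounted at the origin on the work surface. World frame = base frame: x ahead of the robot, y to its left, z up, the work surface at z = 0. Lengths are in m, angles in rad, forces in N, time in s.
With the tool pointing down it reaches from about 0.325 to 0.775 m from the base axis. Payload 5.5 kg.
Tool frame: the origin (TCP) lies midway between the tips of the shut fingers; the grasp point (between the pads) lies 19 mm behind it; z points along the fingers, y is the line along which they close (so a half turn about z gives the same grasp; the last joint's range is limited). The gripper opens to 85 mm and grips with 20 to 120 N. Pads are 22 mm wide; open, the fingers measure 114 mm over their backs; the gripper's body (76 mm by 85 mm) begins 54 mm behind the grasp point. The pads swing forward as they close: fully open they stand 13 mm farther back than shut.
Start: joints at [1.288, 0.091, 1.231, -0, 1.82, -0.057], TCP at [0.134, 0.585, 0.231] pointing down, gripper open.
Joint ranges: [-2.87, 2.87], [-0.86, 2.18], [0.17, 2.46], [-1.51, 4.65], [0.06, 2.69], [-2.65, 2.65]. Speed limits (rad/s): [2.57, 2.57, 3.01, 3.14, 3.14, 3.14].

## Interface

Orientations are given as a rotation vector (axis times angle).
In Python, from rig import get_state, eyes, job_done gives the robot as it stands. The module is installed in compiled form; this text tells all that it offers.
- The arm moves only by the tool step_arm, never from a script. Its argument "commands" is a list of rows, each an object of numbers: "tx", "ty", "tz": the shift along the tool's x, y, z in cm; "ax", "ay", "az": the turn, a rotation vector about the tool's x, y, z in degrees; "grip": the finger opening in cm, from 0 to 8.54. A call has 1 to 8 rows; each row is the pose to reach, as a shift and turn from the pose commanded when the call began, along the tool's axes at that moment; what a row does not reach only later rows make up. A row lasts 1/12 s, in which the tool goes at most 41.7 mm and 7.16 degrees, less where a joint would pass 70% of its speed; a pose out of reach is approached as far as the arm can. A call with a gripper value outside its range is refused whole. The fingers move at their own pace and stop on an object; the grip force is fixed at half the most. Time passes only in rows, so rows that repeat a pose let the fingers close. It gives the time, the measured TCP pose, the force, the opening and the grip force at its end, in the units of the state.
- get_state(): the state, without advancing time (a new reading comes with each control period).
- eyes.snapshot(name): name is "side" or "top"; returns the picture (480x640x3 uint8, red, green, blue); there is no depth.
- eyes.camera_model(name): a dict with "vertical_fov" (degrees; the focal length in pixels is half the picture's height over the tangent of half this angle, whatever the lens; pixels are square), "cx", "cy" (the principal point, pixels), "R" (3x3) and "t" (3): a world point X has camera coordinates R X + t. Camera axes: x right, y down, z forward; pixel columns grow to the right and rows downward; lengths in m; the calibration is good to about 2 mm. A picture is of the moment at which its call begins. camera_model takes no time and is no camera call.
- job_done(): hands the job in; it is judged then, once.
The state is a dict: "time_s": time; "qpos": joint angles; "qd": joint speeds; "joint_torque": joint torques, N m; "position": TCP position; "eef_rot": TCP orientation; "force": force on the tool from outside, world axes, zero at the start; "torque": the same for the moment, N m; "width": finger opening in m; "grasp_force": force on a finger pad.
Only numpy, scipy, OpenCV 4.12 (cv2) and the standard library are available. Lean on these libraries where they do the work, as an engineer would, in place of code of your own. Each camera call takes 0.05 s, during which the arm holds its last target. There are 200 camera calls.

## Task

Load the brass clock movement for washing. Lift the upper tray out of the carrier by its blue bar and stand it on the bench, lay the movement gently and flat in the lower tray, then put the upper tray back turned half a turn, white bar to the carrier's open front, so that it stands on the lower tray's ledges above the movement instead of nesting. Finally push the red handle round its quarter turn to the end stop, so that the bar lies across the trays, and leave the other things on the bench where they are.

Things in the scene. Friction and masses are not known exactly. Their poses are not given: they have to be found in the camera images.
- carrier: Steel washer carrier fixed to the bench. Origin: centre of its underside; open front to its -x (robot side). Base 205 x 252, top 8 mm up, with low rails round the lower tray (about 5 mm play). Side frames: inner faces y +-105, 100 high; back frame: inner face x +94.5, 124 high; no room for a finger between these and a tray. Keeper fork (end stop) 151 high at y +111 to +123, x -53 to -19.
- lower_tray: Grey tray, 300 g, held with a little play in the carrier by four hooks over its bars (at y +-47, tops 80 mm up); same shape and axes as the upper tray, which starts nested in it the same way round (blue bars at the carrier's front). Floor 3 mm thick, about 122 (x) x 152 (y) inside, widening upward; rim 64 mm above the underside. Origin: centre of its underside.
- upper_tray: Grey stack-nest tray, about 160 g. Rim 150 (x) x 180 (y), 197 over side ledges, 64 high; walls slope in to a 127 x 157 bottom. Feet on the side walls and notches above them at x -50 and +20. Same way round: nests 32 mm above the tray below. Turned half a turn: feet stand on its ledges, 54 mm above, bottom 10 mm inside its mouth, 6 mm play each way. Origin: centre of its underside, z up.
- blue_bar (a point): Centre of the upper tray's blue grip bar at tray x -78.5, 56 mm above its underside. Bar 14 thick (x), 110 long (y), 16 high, upright faces, top flush with the rim; the wall behind and below it is cut away (hand-hole, 56 wide at the middle, down to 26 mm above the underside), so fingers at its middle touch only the bar.
- white_bar (a point): Centre of the upper tray's white grip bar at tray x +78.5, 56 mm above its underside; same size as the blue bar.
- movement: Brass clock movement (two plates on pillars, wheels between) lying flat on the bench to the robot's left, 92 (x) x 58 (y) x 42 (z), about 450 g; grip it across the 58 mm. It and the drum clock swap places at random. Origin: centre of its underside, z up.
- hold_down (a joint): Hold-down lever angle, rad, growing anticlockwise from above. 0: open, red handle along the carrier's -x, bar along +x beside the trays. 1.571: end stop, handle out along the carrier's -y, bar across both tray rims in the keeper. Range -0.15 to 1.571; friction 0.2 N m, stays where left. Bar's underside is 130 mm up, 4 mm above the rim of a properly stacked upper tray.
- pivot (a point): Point on the lever's vertical pivot axis at the height of the red handle's middle: carrier x -30, y -120, z 135.5.
- handle (a point): Point on the red handle's axis, 100 mm from the pivot, where to push; the handle is 85 mm long (43 to 128 mm from the pivot), 18 wide, 18 high.
- clock_case: Steel drum alarm clock lying on its back, dial up, 84 mm across, 50 high; bystander. Origin: centre of its underside.
- driver_stand: Round black stand of screwdrivers with coloured heads, 96 mm across, 113 high; bystander. Origin: centre of its underside.
- blower: Green rubber dust blower standing nose up, 62 mm across, 100 high; bystander. Origin: centre of its underside.
- oil_cups: Wooden bar with four coloured oil cups, 110 x 42 x 29; bystander. Origin: centre of its underside.
- pegwood_jar: Small jar with a steel cap, 56 mm across, 70 high; bystander. Origin: centre of its underside.
- loupe: Black eye loupe, 38 mm across, 32 high; bystander. Origin: centre of its underside.
- dust_cover: Clear dust dome with a black knob, 100 mm across, 72 high; bystander. Origin: centre of its underside.
- bench_mat: Dark rubber mat lying on the bench between the carrier and the movement, 340 x 340, 1 mm thick, fixed and free of things: room to set the tray down at its middle. Origin: centre of its underside.
Not all that is in view belongs to the job. Of the things that look like the movement, take the one that is farthest to the robot's left at the start.

How it is judged:
On the way, in this order (a step that is already met when the one before it is completed fails the run):
1. the upper tray stands upright on the bench, clear of the carrier, let go (height (world z) of upper_tray below 0.012 m and angle between upper_tray's own z axis and vertical below 0.08 rad and horizontal distance between upper_tray and carrier above 0.15 m and contact force between the fingers and upper_tray below 0.3 N), for 0.2 s.
2. the movement lies flat on the lower tray's floor, let go (x of movement in the frame of lower_tray between -0.045 and 0.045 m and y of movement in the frame of lower_tray between -0.06 and 0.06 m and z of movement in the frame of lower_tray between -0.002 and 0.008 m and angle between movement's own z axis and vertical below 0.08 rad and contact force between the fingers and movement below 0.3 N), for 0.2 s.
3. the upper tray, turned half a turn, stands level on the lower tray's ledges, let go (z of upper_tray in the frame of lower_tray between 0.05 and 0.057 m and horizontal distance between upper_tray and lower_tray below 0.012 m and angle between upper_tray's own z axis and vertical below 0.05 rad and x of white_bar in the frame of lower_tray below -0.05 m and x of movement in the frame of lower_tray between -0.045 and 0.045 m and y of movement in the frame of lower_tray between -0.06 and 0.06 m and z of movement in the frame of lower_tray between -0.002 and 0.008 m and angle between movement's own z axis and vertical below 0.08 rad and contact force between the fingers and upper_tray below 0.3 N), for 0.2 s.
4. the lever has been pushed to its end stop with the tray stacked (z of upper_tray in the frame of lower_tray between 0.05 and 0.057 m and horizontal distance between upper_tray and lower_tray below 0.012 m and angle between upper_tray's own z axis and vertical below 0.05 rad and x of white_bar in the frame of lower_tray below -0.05 m and value of joint hold_down above 1.5 rad), for 0.2 s.
At the end, for the whole second after the job is handed in: Lower tray level in the carrier (within 16 mm); movement flat on its floor within 45 (x), 60 (y) mm of the middle; upper tray level, white bar to the front, on the ledges 50 to 57 mm above the lower one and within 12 mm of it; lever above 1.5 rad; all at rest (all of step 4 and x of movement in the frame of lower_tray between -0.045 and 0.045 m and y of movement in the frame of lower_tray between -0.06 and 0.06 m and z of movement in the frame of lower_tray between -0.002 and 0.008 m and angle between movement's own z axis and vertical below 0.08 rad and horizontal distance between lower_tray and carrier below 0.016 m and z of lower_tray in the frame of carrier between 0.004 and 0.012 m and angle between lower_tray's own z axis and vertical below 0.04 rad and linear speed of each of upper_tray, movement below 0.02 m/s); the robot touches nothing.
It fails at once if a bystander is moved by more than 30 mm (distance of any of clock_case, driver_stand, blower, oil_cups, pegwood_jar, loupe, dust_cover from where it was at the start of the episode above 0.03 m).
It fails at once if the movement is tipped by more than 0.5 rad (angle between movement's own z axis and vertical above 0.5 rad).
It fails at once if the movement is dropped: let go while it can still fall about 13 mm or more (moving faster than 0.5 m/s untouched by the fingers) (linear speed of movement above 0.5 m/s and contact force between the fingers and movement below 0.3 N).
It also fails if it takes over 72 s, if anything falls off the work surface, if the arm or the gripper's body presses on something with over 40 N, if the wrist force passes 120 N, or if a joint passes its speed limit or range.

## Working session

There is one attempt and no reset: what is moved stays moved. The work goes in short steps, Python scripts to look and compute and a tool call to move; the robot and the scene stay as the last step left them, time stands still between calls to the robot, and variables do not carry over. Pictures are saved under pics/ and viewed, at most 12 in all, crops included, and the job is handed in when it is done.

Besides the shell and the picture viewer there is one more tool, called as a command line: name --argument value ..., lists and objects as JSON in quotes. step_arm: Moves the arm, as the interface text tells. Its arguments: {"type":"object","properties":{"commands":{"type":"array"}},"required":["commands"]}

```bash
mkdir -p pics
python3 - <<'E'
from rig import get_state, eyes
import cv2
for n in ("top","side"):
    cv2.imwrite(f"pics/{n}0.png",eyes.snapshot(n)[:,:,::-1])
    m=eyes.camera_model(n);print(n,m)
s=get_state();print(s["time_s"],s["position"],s["eef_rot"],s["width"])
E
```

```text
top {'vertical_fov': 52.08906278244628, 'cx': 318.6875097621225, 'cy': 236.0347369262422, 'R': array([[-0.01931315, -0.9995646 , -0.02230736],
       [-0.99532337,  0.02133378, -0.09421385],
       [ 0.09464873,  0.02038347, -0.99530203]]), 't': array([0.06260357, 0.49690062, 1.34413981])}
side {'vertical_fov': 51.63674938100431, 'cx': 321.96369599694174, 'cy': 239.27261338109813, 'R': array([[-9.57757076e-01, -2.87578267e-01,  3.50339307e-04],
       [-2.21433533e-01,  7.36688784e-01, -6.38949784e-01],
       [ 1.83489981e-01, -6.12036254e-01, -7.69248367e-01]]), 't': array([0.48373059, 0.12687964, 1.40540413])}
0.1 [0.13426159 0.58453499 0.23026033] [-3.53857215e-01 -3.12134784e+00  2.71454718e-03] 0.08555411542194966
```

View pics/top0.png

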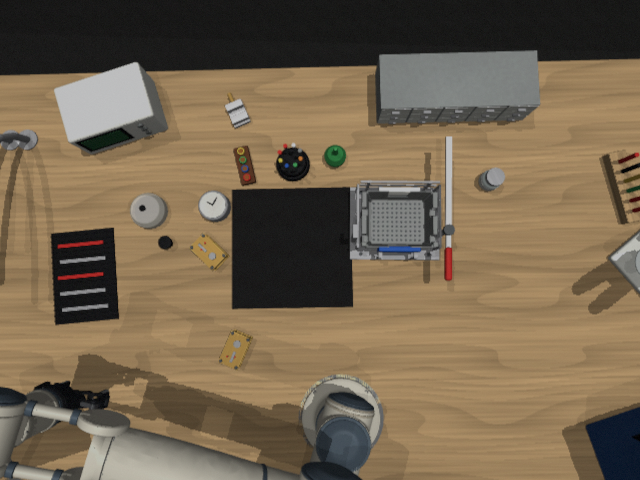

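View pics/side0.png

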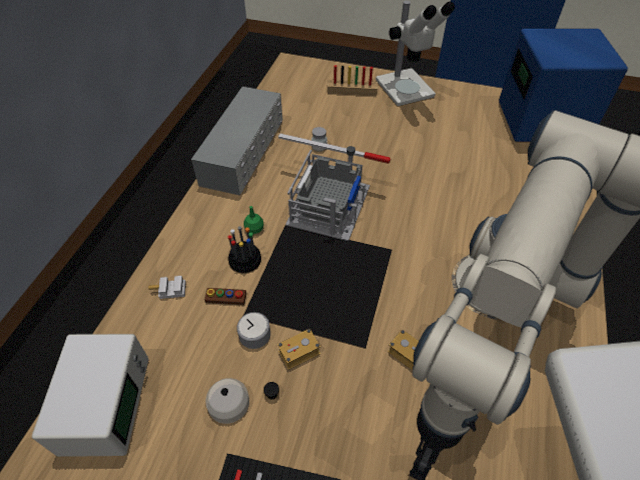

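The top view shows the carrier at about (395,220), the blue bar at (400,250) facing the robot and the red handle at (448,263). Brass pieces lie at (208,252) and (235,350), and the left one is the movement. The mat is centred at about (292,248).

```bash
cat > h.py <<'E'
import numpy as np, cv2
from rig import get_state, eyes
from scipy.spatial.transform import Rotation as Ro
def ray(n,uv,z):
    m=eyes.camera_model(n);f=240/np.tan(np.radians(m["vertical_fov"]/2))
    R,t=m["R"],m["t"];c=-R.T@t
    uv=np.atleast_2d(uv).astype(float)
    d=np.c_[(uv[:,0]-m["cx"])/f,(uv[:,1]-m["cy"])/f,np.ones(len(uv))]@R
    return c+d*((z-c[2])/d[:,2])[:,None]
def hsv(im): return cv2.cvtColor(im,cv2.COLOR_RGB2HSV)
def blobs(mask,amin):
    cs,_=cv2.findContours(mask,cv2.RETR_EXTERNAL,cv2.CHAIN_APPROX_NONE)
    return sorted([c[:,0,:] for c in cs if cv2.contourArea(c)>amin],key=len,reverse=True)
def rect(n,c,z):
    p=ray(n,c,z)[:,:2]*1000
    (x,y),(w,h),a=cv2.minAreaRect(p.astype(np.float32))
    if w<h: w,h,a=h,w,a+90
    return np.round([x,y,w,h,(a+90)%180-90],1)   # mm, long-side angle deg
def tcp():
    s=get_state();R=Ro.from_rotvec(s["eef_rot"])
    return s,np.array(s["position"]),R
E
python3 - <<'E'
from h import *
for n in("top","side"):
    im=eyes.snapshot(n);H=hsv(im);np.save(f"{n}.npy",im)
    b=cv2.inRange(H,(105,140,60),(130,255,255)); 
    for c in blobs(b,40)[:5]: print(n,"blue",c.mean(0).round(),len(c),rect(n,c,.104))
    r=cv2.inRange(H,(0,180,90),(6,255,255))|cv2.inRange(H,(172,180,90),(180,255,255))
    for c in blobs(r,60)[:4]: print(n,"red",c.mean(0).round(),rect(n,c,.1445))
    y=cv2.inRange(H,(16,130,90),(28,255,255))
    y=cv2.morphologyEx(y,cv2.MORPH_CLOSE,np.ones((5,5)))
    for c in blobs(y,150)[:5]: print(n,"brass",c.mean(0).round(),rect(n,c,.042),rect(n,c,0))
    k=cv2.inRange(H,(0,0,0),(180,255,35))
    for c in blobs(k,5000)[:4]: print(n,"mat",c.mean(0).round(),rect(n,c,.001))
im=np.load("top.npy")
cv2.imwrite("pics/c.png",cv2.resize(np.hstack([im[165:295,330:500],im[205:335,180:310]])[:,:,::-1],None,fx=2.6,fy=2.6,interpolation=cv2.INTER_CUBIC))
E
```

```text
top blue [400. 249.] 86 [ 453.3 -159.2  106.6   13.1   88.8]
top red [ 80. 276.] [398.5 660.2 113.7  10.6 -85.6]
top red [ 80. 244.] [479.7 662.5 114.6  10.5 -85.7]
top red [448. 263.] [ 410.5 -273.5   78.1   15.    -2.6]
top brass [235. 349.] [194.9 283.8  96.1  60.8 -24.1] [189.5 291.9  99.1  62.7 -24.1]
top brass [209. 252.] [460.2 355.2  97.   59.9  44.7] [463.  365.6 100.   61.8  44.7]
top mat [317.  32.] [1088.8   55.2 1897.9  231.2   88.1]
top mat [292. 248.] [ 4.710e+02  1.299e+02  3.360e+02  3.338e+02 -2.000e-01]
top mat [ 84. 276.] [402.5 721.4 256.4 180.    4.5]
side blue [571.  50.] 244 [ -195.5 -1200.9   342.    327.     16.8]
side blue [354. 189.] 58 [ 447.9 -154.8  117.1   21.5  -88.5]
side red [377. 156.] [ 409.2 -272.4   79.    18.8   -3. ]
side brass [298. 349.] [454.6 367.   96.8  74.6  45.4] [462.9 346.8 100.4  77.4  45.4]
side brass [404. 350.] [200.3 291.   77.1  75.3  69.3] [199.1 268.   80.   78.1  69.3]
side mat [164. 207.] [ 847.9 -157.2 1946.8  715.1   89.8]
side mat [321. 286.] [468.9 128.6 336.9 336.5   0. ]
```

View pics/c.png

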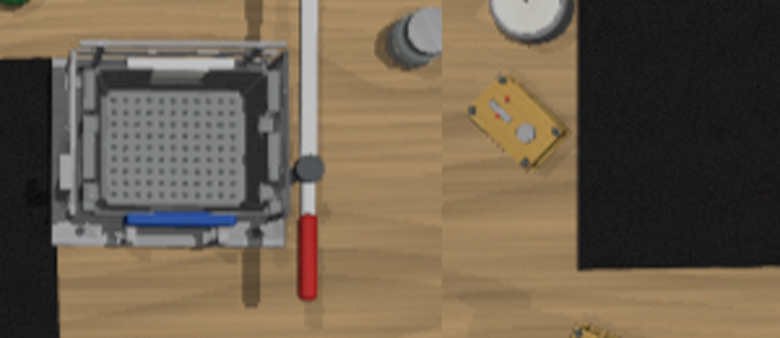

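Run:
```python
from h import *
im=np.load("top.npy");H=hsv(im)
w=cv2.inRange(H,(0,0,170),(180,40,255));w[:165]=0;w[215:]=0;w[:,:370]=0;w[:,425:]=0
for c in blobs(w,60): print("white",c.mean(0),rect("top",c,.104))
# lever bar
w=cv2.inRange(H,(0,0,140),(180,45,255));w[:,:440]=0;w[:,460:]=0;w[:130]=0;w[225:]=0
for c in blobs(w,100): print("lever",c.mean(0),rect("top",c,.138),c.min(0),c.max(0))
# base plate outline: non-wood (low sat) area at z=.008
g=cv2.inRange(H,(0,0,60),(180,70,255));g[:150]=0;g[275:]=0;g[:,:340]=0;g[:,444:]=0
for c in blobs(g,800):
    print("base",c.min(0),c.max(0),rect("top",c,.008))
    low=c[c[:,1]>245]
    for col in (355,360,430,435): 
        r=low[low[:,0]==col]
        if len(r): print(col,ray("top",[[col,r[:,1].max()]],.008)[0].round(4))
    for row in (250,254,256):
        r=c[c[:,1]==row];print(row,ray("top",[[r[:,0].min(),row],[r[:,0].max(),row]],.008).round(4)[:,:2])
```

```text
white [399.24096386 189.04819277] [ 609.2 -163.3  105.2    8.    88.6]
lever [448.5        179.99462366] [ 625.5 -285.8  229.6   12.9   -2.5] [446 136] [451 224]
base [350 180] [442 260] [ 541.5 -165.3  257.7  226.8   88.5]
355 [ 0.4328 -0.0477  0.008 ]
360 [ 0.4325 -0.0617  0.008 ]
430 [ 0.4285 -0.2568  0.008 ]
435 [ 0.4255 -0.2706  0.008 ]
250 [[ 0.4583 -0.0344]
 [ 0.4532 -0.2829]]
254 [[ 0.4471 -0.0341]
 [ 0.442  -0.2824]]
256 [[ 0.4415 -0.0339]
 [ 0.4364 -0.2822]]
```

```bash
cat >> h.py <<'E'
def plan(*wps):
    """wps: (x,y,z mm, psi deg = heading of tool y). prints tool-axis shift cm and turn deg, each from the previous one"""
    s,p,R=tcp();p=p*1000
    print("t",s["time_s"],"p",p.round(1),"psi",np.degrees(np.arctan2(*R.as_matrix()[[1,0],1])).round(2),"tilt",np.degrees(np.arccos(-R.as_matrix()[2,2])).round(2),"F",np.round(s["force"],1),"w",round(s["width"]*1e3,1),"g",round(s["grasp_force"],1))
    for x,y,z,a in wps:
        a=np.radians(a);yv=np.array([np.cos(a),np.sin(a),0]);zv=np.array([0,0,-1.])
        Rt=Ro.from_matrix(np.c_[np.cross(yv,zv),yv,zv]);q=np.array([x,y,z])
        print("t",(R.inv().apply(q-p)/10).round(2),"a",(R.inv()*Rt).as_rotvec(degrees=True).round(2),"rows",max(np.linalg.norm(q-p)/41.7,np.degrees((R.inv()*Rt).magnitude())/7.16).round(1));p,R=q,Rt
E
python3 -c "
from h import *
plan((450,150,250,30),(453,-159,200,-1.6),(453,-159,80,-1.6))"
```

```text
t 0.2 p [134.3 584.6 230.5] psi 77.06 tilt 0.08 F [-0.1  0.3  0.3] w 85.7 g 0.0
t [-40.5  -35.29  -1.9 ] a [-7.000e-02  3.000e-02  4.706e+01] rows 12.9
t [-26.91 -15.19   5.  ] a [ 0.   0.  31.6] rows 7.5
t [ 0.  0. 12.] a [0. 0. 0.] rows 2.9
```

step_arm --commands '[{"tx":-24,"ty":-21,"tz":-1.5,"az":32,"grip":4.5},{"tx":-24,"ty":-21,"tz":-1.5,"az":32,"grip":4.5},{"tx":-24,"ty":-21,"tz":-1.5,"az":32,"grip":4.5},{"tx":-24,"ty":-21,"tz":-1.5,"az":32,"grip":4.5},{"tx":-24,"ty":-21,"tz":-1.5,"az":32,"grip":4.5},{"tx":-24,"ty":-21,"tz":-1.5,"az":32,"grip":4.5},{"tx":-24,"ty":-21,"tz":-1.5,"az":32,"grip":4.5},{"tx":-24,"ty":-21,"tz":-1.5,"az":32,"grip":4.5}]'

```text
schema error: expected keys tx, ty, tz, ax, ay, az, grip
```

```bash
python3 -c "
from h import *
plan((450,100,240,20),(453,-159,180,-1.6),(453,-159,80,-1.6))"
```

```text
t 0.2 p [134.3 584.6 230.5] psi 77.06 tilt 0.08 F [-0.1  0.3  0.3] w 85.7 g 0.0
t [-41.62 -40.16  -0.89] a [-7.000e-02  4.000e-02  5.706e+01] rows 13.9
t [-24.44  -8.58   6.  ] a [ 0.   0.  21.6] rows 6.4
t [ 0.  0. 10.] a [0. 0. 0.] rows 2.4
```

step_arm --commands '[{"tx":-24,"ty":-21,"tz":-1.5,"ax":0,"ay":0,"az":32,"grip":4.5},{"tx":-24,"ty":-21,"tz":-1.5,"ax":0,"ay":0,"az":32,"grip":4.5},{"tx":-24,"ty":-21,"tz":-1.5,"ax":0,"ay":0,"az":32,"grip":4.5},{"tx":-24,"ty":-21,"tz":-1.5,"ax":0,"ay":0,"az":32,"grip":4.5},{"tx":-24,"ty":-21,"tz":-1.5,"ax":0,"ay":0,"az":32,"grip":4.5},{"tx":-24,"ty":-21,"tz":-1.5,"ax":0,"ay":0,"az":32,"grip":4.5},{"tx":-24,"ty":-21,"tz":-1.5,"ax":0,"ay":0,"az":32,"grip":4.5},{"tx":-24,"ty":-21,"tz":-1.5,"ax":0,"ay":0,"az":32,"grip":4.5}]'

```text
time_s: 0.87
position: [0.3226, 0.3236, 0.2466]
eef_rot: [1.203, 2.901, -0.0]
force: [-0.3, 0.8, 0.5]
width: 0.045
grasp_force: 0.0
```

```bash
python3 -c "
from h import *
plan((450,100,240,20),(453,-159,180,-1.6),(453,-159,80,-1.6))"
```

```text
t 0.8667 p [322.6 323.6 246.6] psi 44.96 tilt 0.07 F [-0.3  0.8  0.5] w 45.0 g 0.0
t [-24.82  -6.79   0.68] a [ 0.04  0.06 24.96] rows 6.2
t [-24.44  -8.58   6.  ] a [ 0.   0.  21.6] rows 6.4
t [ 0.  0. 10.] a [0. 0. 0.] rows 2.4
```

step_arm --commands '[{"tx":-24.8,"ty":-6.8,"tz":0.7,"ax":0,"ay":0,"az":25,"grip":4.5},{"tx":-24.8,"ty":-6.8,"tz":0.7,"ax":0,"ay":0,"az":25,"grip":4.5},{"tx":-24.8,"ty":-6.8,"tz":0.7,"ax":0,"ay":0,"az":25,"grip":4.5},{"tx":-24.8,"ty":-6.8,"tz":0.7,"ax":0,"ay":0,"az":25,"grip":4.5},{"tx":-24.8,"ty":-6.8,"tz":0.7,"ax":0,"ay":0,"az":25,"grip":4.5},{"tx":-24.8,"ty":-6.8,"tz":0.7,"ax":0,"ay":0,"az":25,"grip":4.5},{"tx":-24.8,"ty":-6.8,"tz":0.7,"ax":0,"ay":0,"az":25,"grip":4.5}]'

```text
time_s: 1.45
position: [0.4505, 0.098, 0.2384]
eef_rot: [1.808, 2.568, -0.004]
force: [-0.6, -0.6, 0.5]
width: 0.0449
grasp_force: 0.0
```

step_arm --commands '[{"tx":-24.4,"ty":-8.6,"tz":6,"ax":0,"ay":0,"az":21.6,"grip":4.5},{"tx":-24.4,"ty":-8.6,"tz":6,"ax":0,"ay":0,"az":21.6,"grip":4.5},{"tx":-24.4,"ty":-8.6,"tz":6,"ax":0,"ay":0,"az":21.6,"grip":4.5},{"tx":-24.4,"ty":-8.6,"tz":6,"ax":0,"ay":0,"az":21.6,"grip":4.5},{"tx":-24.4,"ty":-8.6,"tz":6,"ax":0,"ay":0,"az":21.6,"grip":4.5},{"tx":-24.4,"ty":-8.6,"tz":6,"ax":0,"ay":0,"az":21.6,"grip":4.5},{"tx":-24.4,"ty":-8.6,"tz":6,"ax":0,"ay":0,"az":21.6,"grip":4.5},{"tx":-24.4,"ty":-8.6,"tz":6,"ax":0,"ay":0,"az":21.6,"grip":4.5}]'

```text
time_s: 2.12
position: [0.4507, -0.1582, 0.1774]
eef_rot: [-2.254, -2.185, 0.003]
force: [-0.8, 0.4, -0.4]
width: 0.0448
grasp_force: 0.0
```

```bash
python3 -c "
from h import *
plan((453,-159,80,-1.6))"
```

```text
t 2.1167 p [ 450.7 -158.2  177.4] psi -1.8 tilt 0.18 F [-0.8  0.4 -0.4] w 44.8 g 0.0
t [-0.07  0.26  9.74] a [-0.17 -0.02 -0.2 ] rows 2.3
```

step_arm --commands '[{"tx":0,"ty":0.2,"tz":3.2,"ax":0,"ay":0,"az":-0.2,"grip":4.5},{"tx":0,"ty":0.2,"tz":6.5,"ax":0,"ay":0,"az":-0.2,"grip":4.5},{"tx":0,"ty":0.2,"tz":9,"ax":0,"ay":0,"az":-0.2,"grip":4.5},{"tx":0,"ty":0.2,"tz":9.7,"ax":0,"ay":0,"az":-0.2,"grip":4.5},{"tx":0,"ty":0.2,"tz":9.7,"ax":0,"ay":0,"az":-0.2,"grip":4.5}]'

```text
time_s: 2.53
position: [0.4526, -0.1541, 0.0802]
eef_rot: [-2.243, -2.194, 0.002]
force: [-0.3, -0.4, -0.6]
width: 0.0448
grasp_force: 0.0
```

step_arm --commands '[{"tx":0,"ty":0,"tz":0,"ax":0,"ay":0,"az":0,"grip":0.8},{"tx":0,"ty":0,"tz":0,"ax":0,"ay":0,"az":0,"grip":0.8},{"tx":0,"ty":0,"tz":0,"ax":0,"ay":0,"az":0,"grip":0.5},{"tx":0,"ty":0,"tz":0,"ax":0,"ay":0,"az":0,"grip":0.5},{"tx":0,"ty":0,"tz":0,"ax":0,"ay":0,"az":0,"grip":0.5},{"tx":0,"ty":0,"tz":0,"ax":0,"ay":0,"az":0,"grip":0.5}]'

```text
time_s: 3.03
position: [0.4549, -0.1559, 0.0848]
eef_rot: [2.245, 2.193, 0.003]
force: [-0.6, 1.8, 7.2]
width: 0.0125
grasp_force: 61.0
```

```bash
python3 -c "
from h import *
plan((453,-159,80,-1.6))"
```

```text
t 3.0333 p [ 454.9 -155.9   84.8] psi -1.34 tilt 0.24 F [-0.6  1.8  7.2] w 12.5 g 61.0
t [-0.31 -0.19  0.48] a [0.23 0.05 0.26] rows 0.1
```

step_arm --commands '[{"tx":0,"ty":0,"tz":-0.7,"ax":0,"ay":0,"az":0,"grip":0.5},{"tx":0,"ty":0,"tz":-1.4,"ax":0,"ay":0,"az":0,"grip":0.5},{"tx":0,"ty":0,"tz":-2.2,"ax":0,"ay":0,"az":0,"grip":0.5},{"tx":0,"ty":0,"tz":-3.2,"ax":0,"ay":0,"az":0,"grip":0.5},{"tx":0,"ty":0,"tz":-4.2,"ax":0,"ay":0,"az":0,"grip":0.5},{"tx":0,"ty":0,"tz":-5.2,"ax":0,"ay":0,"az":0,"grip":0.5},{"tx":0,"ty":0,"tz":-6,"ax":0,"ay":0,"az":0,"grip":0.5},{"tx":0,"ty":0,"tz":-6,"ax":0,"ay":0,"az":0,"grip":0.5}]'

```text
time_s: 3.7
position: [0.4546, -0.1561, 0.1451]
eef_rot: [2.245, 2.193, 0.002]
force: [0.5, 0.6, -1.9]
width: 0.0123
grasp_force: 59.8
```

```bash
python3 -c "
from h import *
plan((453,-159,240,-1.6),(471,51,240,88.4),(471,51,50,88.4))
im=eyes.snapshot('side');cv2.imwrite('pics/s1.png',cv2.resize(im[120:260,230:430,::-1],None,fx=3,fy=3))"
```

```text
t 3.7 p [ 454.6 -156.1  145.1] psi -1.34 tilt 0.23 F [ 0.5  0.6 -1.9] w 12.3 g 59.8
t [-0.31 -0.12 -9.49] a [0.21 0.08 0.26] rows 2.3
t [21.04  1.21  0.  ] a [  0.   0. -90.] rows 12.6
t [ 0.  0. 19.] a [0. 0. 0.] rows 4.6
```

View pics/s1.png

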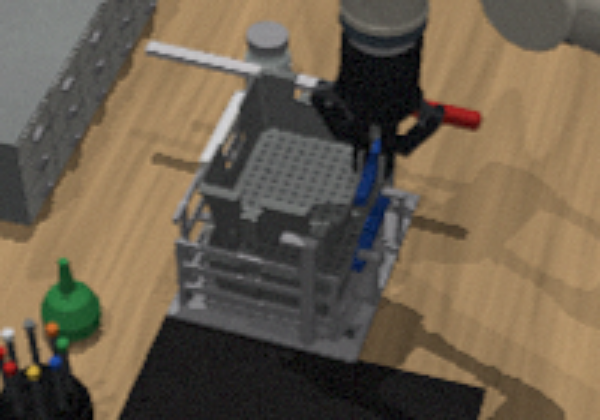

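step_arm --commands '[{"tx":0,"ty":0,"tz":-2,"ax":0,"ay":0,"az":0,"grip":0.5},{"tx":0,"ty":0,"tz":-5,"ax":0,"ay":0,"az":0,"grip":0.5},{"tx":0,"ty":0,"tz":-8,"ax":0,"ay":0,"az":0,"grip":0.5},{"tx":0,"ty":0,"tz":-9.5,"ax":0,"ay":0,"az":0,"grip":0.5},{"tx":2,"ty":0.1,"tz":-9.5,"ax":0,"ay":0,"az":-5,"grip":0.5},{"tx":4,"ty":0.2,"tz":-9.5,"ax":0,"ay":0,"az":-11,"grip":0.5},{"tx":6,"ty":0.3,"tz":-9.5,"ax":0,"ay":0,"az":-17,"grip":0.5},{"tx":8,"ty":0.4,"tz":-9.5,"ax":0,"ay":0,"az":-23,"grip":0.5}]'

```text
time_s: 4.42
position: [0.4594, -0.075, 0.2366]
eef_rot: [-1.758, -2.603, 0.001]
force: [0.6, 0.6, -0.9]
width: 0.0128
grasp_force: 59.8
```

```bash
python3 -c "
from h import *
plan((471,51,230,88.4),(471,51,50,88.4))"
```

```text
t 4.4167 p [459.4 -75.  236.6] psi 21.93 tilt 0.06 F [ 0.6  0.6 -0.9] w 12.8 g 59.8
t [11.26  5.79  0.67] a [-2.000e-02 -5.000e-02 -6.647e+01] rows 9.3
t [ 0.  0. 18.] a [0. 0. 0.] rows 4.3
```

step_arm --commands '[{"tx":2,"ty":1,"tz":0,"ax":0,"ay":0,"az":-6,"grip":0.5},{"tx":4,"ty":2,"tz":0,"ax":0,"ay":0,"az":-13,"grip":0.5},{"tx":6,"ty":3,"tz":0,"ax":0,"ay":0,"az":-20,"grip":0.5},{"tx":8,"ty":4,"tz":0.2,"ax":0,"ay":0,"az":-27,"grip":0.5},{"tx":10,"ty":5,"tz":0.5,"ax":0,"ay":0,"az":-34,"grip":0.5},{"tx":11.3,"ty":5.8,"tz":1.5,"ax":0,"ay":0,"az":-41,"grip":0.5},{"tx":11.3,"ty":5.8,"tz":3,"ax":0,"ay":0,"az":-48,"grip":0.5},{"tx":11.3,"ty":5.8,"tz":5,"ax":0,"ay":0,"az":-54,"grip":0.5}]'

```text
time_s: 5.08
position: [0.4722, 0.0517, 0.1874]
eef_rot: [0.379, 3.117, 0.0]
force: [1.0, 0.1, -2.2]
width: 0.0128
grasp_force: 59.8
```

step_arm --commands '[{"tx":0,"ty":0,"tz":2,"ax":0,"ay":0,"az":-6,"grip":0.5},{"tx":0,"ty":0,"tz":4.5,"ax":0,"ay":0,"az":-11,"grip":0.5},{"tx":0,"ty":0,"tz":7,"ax":0,"ay":0,"az":-12.5,"grip":0.5},{"tx":0,"ty":0,"tz":9,"ax":0,"ay":0,"az":-12.5,"grip":0.5},{"tx":0,"ty":0,"tz":10.5,"ax":0,"ay":0,"az":-12.5,"grip":0.5},{"tx":0,"ty":0,"tz":11.5,"ax":0,"ay":0,"az":-12.5,"grip":0.5}]'

```text
time_s: 5.58
position: [0.4704, 0.0505, 0.0693]
eef_rot: [-0.05, -3.137, 0.001]
force: [-0.7, 0.4, -2.0]
width: 0.0125
grasp_force: 59.7
```

```bash
python3 -c "
from h import *
plan((471,51,46,88.4))
im=eyes.snapshot('side');cv2.imwrite('pics/s2.png',cv2.resize(im[150:350,220:420,::-1],None,fx=2.5,fy=2.5))"
```

```text
t 5.5833 p [470.4  50.5  69.3] psi 88.16 tilt 0.22 F [-0.7  0.4 -2. ] w 12.5 g 59.7
t [-0.07  0.05  2.33] a [-0.02 -0.22 -0.24] rows 0.6
```

View pics/s2.png

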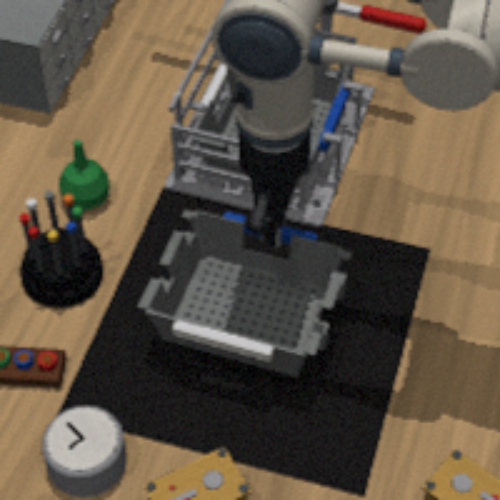

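The side view shows the tray held level over the mat, white bar to +y at (225,338) in the crop. I lower it until it touches.

step_arm --commands '[{"tx":0,"ty":0,"tz":0.6,"ax":0,"ay":0,"az":0,"grip":0.5},{"tx":0,"ty":0,"tz":1.2,"ax":0,"ay":0,"az":0,"grip":0.5},{"tx":0,"ty":0,"tz":1.8,"ax":0,"ay":0,"az":0,"grip":0.5},{"tx":0,"ty":0,"tz":2.1,"ax":0,"ay":0,"az":0,"grip":0.5},{"tx":0,"ty":0,"tz":2.2,"ax":0,"ay":0,"az":0,"grip":0.5}]'

```text
time_s: 6.05
position: [0.4716, 0.0506, 0.05]
eef_rot: [-0.05, -3.141, 0.0]
force: [-0.1, -0.0, -1.5]
width: 0.0127
grasp_force: 59.7
```

step_arm --commands '[{"tx":0,"ty":0,"tz":0.1,"ax":0,"ay":0,"az":0,"grip":0.5},{"tx":0,"ty":0,"tz":0.2,"ax":0,"ay":0,"az":0,"grip":0.5}]'

```text
time_s: 6.22
position: [0.472, 0.0507, 0.0487]
eef_rot: [0.05, 3.14, 0.0]
force: [0.3, -0.3, -1.0]
width: 0.0127
grasp_force: 59.7
```

step_arm --commands '[{"tx":0,"ty":0,"tz":0.1,"ax":0,"ay":0,"az":0,"grip":0.5},{"tx":0,"ty":0,"tz":0.2,"ax":0,"ay":0,"az":0,"grip":0.5},{"tx":0,"ty":0,"tz":0.2,"ax":0,"ay":0,"az":0,"grip":0.5}]'

```text
time_s: 6.47
position: [0.4717, 0.0506, 0.0462]
eef_rot: [-0.05, -3.141, 0.0]
force: [-0.2, -0.0, -2.2]
width: 0.0129
grasp_force: 59.7
```

step_arm --commands '[{"tx":0,"ty":0,"tz":0.1,"ax":0,"ay":0,"az":0,"grip":0.5},{"tx":0,"ty":0,"tz":0.1,"ax":0,"ay":0,"az":0,"grip":0.5}]'

```text
time_s: 6.63
position: [0.4718, 0.0506, 0.0453]
eef_rot: [0.05, 3.141, 0.0]
force: [0.6, 0.4, -1.6]
width: 0.0127
grasp_force: 59.9
```

step_arm --commands '[{"tx":0,"ty":0,"tz":0.1,"ax":0,"ay":0,"az":0,"grip":0.5},{"tx":0,"ty":0,"tz":0.2,"ax":0,"ay":0,"az":0,"grip":0.5},{"tx":0,"ty":0,"tz":0.2,"ax":0,"ay":0,"az":0,"grip":0.5}]'

```text
time_s: 6.88
position: [0.472, 0.0506, 0.0449]
eef_rot: [0.05, 3.14, -0.0]
force: [-4.1, 0.1, 6.1]
width: 0.0127
grasp_force: 60.9
```

step_arm --commands '[{"tx":0,"ty":0,"tz":0.1,"ax":0,"ay":0,"az":0,"grip":0.5},{"tx":0,"ty":0,"tz":0.2,"ax":0,"ay":0,"az":0,"grip":0.5},{"tx":0,"ty":0,"tz":0.2,"ax":0,"ay":0,"az":0,"grip":0.5}]'

```text
time_s: 7.13
position: [0.472, 0.0505, 0.0448]
eef_rot: [0.05, 3.14, -0.0]
force: [-10.1, -1.6, 17.6]
width: 0.0127
grasp_force: 62.5
```

step_arm --commands '[{"tx":0,"ty":0,"tz":-0.3,"ax":0,"ay":0,"az":0,"grip":0.5},{"tx":0,"ty":0,"tz":-0.3,"ax":0,"ay":0,"az":0,"grip":3.5},{"tx":0,"ty":0,"tz":-0.3,"ax":0,"ay":0,"az":0,"grip":3.5},{"tx":0,"ty":0,"tz":-0.5,"ax":0,"ay":0,"az":0,"grip":3.5},{"tx":0,"ty":0,"tz":-3,"ax":0,"ay":0,"az":0,"grip":3.5},{"tx":0,"ty":0,"tz":-7,"ax":0,"ay":0,"az":0,"grip":8},{"tx":0,"ty":0,"tz":-11,"ax":0,"ay":0,"az":0,"grip":8.5},{"tx":0,"ty":0,"tz":-13,"ax":0,"ay":0,"az":0,"grip":8.5}]'

```text
time_s: 7.8
position: [0.4729, 0.0507, 0.1763]
eef_rot: [0.05, 3.136, 0.001]
force: [0.6, -0.4, 1.1]
width: 0.07
grasp_force: 0.0
```

Run:
```python
from h import *
plan((461,358,180,134.7),(461,358,20,134.7))
for n in("top","side"):
    im=eyes.snapshot(n);H=hsv(im);np.save(n+"1.npy",im)
    b=cv2.inRange(H,(105,140,60),(130,255,255)); 
    for c in blobs(b,30)[:4]: print(n,"blue",c.mean(0).round(),len(c),rect(n,c,.065),rect(n,c,.072))
    y=cv2.inRange(H,(16,130,90),(28,255,255));y=cv2.morphologyEx(y,cv2.MORPH_CLOSE,np.ones((5,5)))
    for c in blobs(y,150)[:3]: print(n,"brass",c.mean(0).round(),rect(n,c,.042))
    w=cv2.inRange(H,(0,0,170),(180,40,255));w[:,:225]=0;w[:,335:]=0
    for c in blobs(w,20): print(n,"white",c.mean(0).round(),rect(n,c,.065))
```

```text
t 7.8 p [472.9  50.7 176.3] psi 88.16 tilt 0.32 F [ 0.6 -0.4  1.1] w 70.0 g 0.0
t [ 2.17 30.67 -0.37] a [ -0.11   0.31 -46.54] rows 7.4
t [ 0.  0. 16.] a [0. 0. 0.] rows 3.8
top blue [398. 250.] 65 [ 453.3 -160.7   80.4   13.5   88.8] [ 452.9 -159.7   79.9   13.4   88.8]
top brass [235. 349.] [195.  283.5  96.5  61.1 -24.1]
top brass [209. 252.] [460.2 355.2  97.   59.9  44.7]
top white [323. 408.] [ 41.7  49.  356.4  61.4   0.8]
top white [312. 223.] [531.5  69.1 119.4  46.4  88.8]
top white [319. 327.] [247.1  56.1  82.6  39.  -88.3]
top white [288. 275.] [390.9 137.1  80.9   9.    2.4]
top white [282. 224.] [529.1 150.6  43.8  16.3  -0.7]
top white [238. 116.] [835.4 268.   43.7  21.8 -66.9]
top white [289. 321.] [268.8 137.7  42.1  16.   -0.8]
top white [261. 231.] [ 5.099e+02  2.065e+02  4.630e+01  8.200e+00 -5.000e-01]
top white [233. 104.] [867.5 282.5  44.9  14.1 -66.8]
side blue [572.  50.] 243 [ -212.4 -1275.6   352.5   348.     17.2] [ -209.6 -1261.7   350.2   345.8    17.2]
side blue [327. 246.] 78 [476.   54.9 108.6  23.9  -2.1] [474.5  60.3 107.9  23.8  -2.1]
side blue [354. 194.] 38 [ 453.  -173.3   78.6   14.3   88.5] [ 451.6 -166.4   78.1   14.2   88.5]
side brass [298. 349.] [454.5 367.9  98.3  75.5  45.7]
side brass [409. 352.] [191.  295.4  96.8  75.8 -24. ]
side white [327. 100.] [ 684.1 -632.2  173.    70.   -74.2]
side white [252. 325.] [583.2 351.1  69.2  67.2  67.7]
side white [296. 138.] [ 711.  -376.2  126.5   15.2   -2.2]
side white [299. 287.] [505.2 207.5  57.   11.7  -1.6]
side white [231. 382.] [571.4 505.   35.2  12.6  12.2]
side white [306. 183.] [ 612.  -173.2   72.3    9.1   88.7]
```

step_arm --commands '[{"tx":2.2,"ty":30.7,"tz":-0.4,"ax":0,"ay":0,"az":-46.5,"grip":8.5},{"tx":2.2,"ty":30.7,"tz":-0.4,"ax":0,"ay":0,"az":-46.5,"grip":8.5},{"tx":2.2,"ty":30.7,"tz":-0.4,"ax":0,"ay":0,"az":-46.5,"grip":8.5},{"tx":2.2,"ty":30.7,"tz":-0.4,"ax":0,"ay":0,"az":-46.5,"grip":8.5},{"tx":2.2,"ty":30.7,"tz":-0.4,"ax":0,"ay":0,"az":-46.5,"grip":8.5},{"tx":2.2,"ty":30.7,"tz":-0.4,"ax":0,"ay":0,"az":-46.5,"grip":8.5},{"tx":2.2,"ty":30.7,"tz":-0.4,"ax":0,"ay":0,"az":-46.5,"grip":8.5},{"tx":2.2,"ty":30.7,"tz":-0.4,"ax":0,"ay":0,"az":-46.5,"grip":8.5}]'

```text
time_s: 8.57
position: [0.4578, 0.3626, 0.173]
eef_rot: [1.203, -2.899, -0.002]
force: [0.7, 0.1, -0.5]
width: 0.0849
grasp_force: 0.0
```

step_arm --commands '[{"tx":0,"ty":0,"tz":3,"ax":0,"ay":0,"az":0,"grip":8.5},{"tx":0,"ty":0,"tz":7,"ax":0,"ay":0,"az":0,"grip":8.5},{"tx":0,"ty":0,"tz":10,"ax":0,"ay":0,"az":0,"grip":8.5},{"tx":0,"ty":0,"tz":10,"ax":0,"ay":0,"az":0,"grip":8.5}]'

```text
time_s: 8.9
position: [0.4553, 0.3556, 0.0653]
eef_rot: [1.189, -2.892, 0.005]
force: [-0.6, -0.1, -1.0]
width: 0.0853
grasp_force: 0.0
```

```bash
python3 -c "
from h import *
plan((461,358,4,134.7))
im=eyes.snapshot('top');a=im[190:310,140:300,::-1];im=eyes.snapshot('side');b=im[290:410,220:380,::-1]
cv2.imwrite('pics/s3.png',cv2.resize(np.hstack([a,b]),None,fx=2.5,fy=2.5))"
```

```text
t 8.9 p [455.3 355.6  65.3] psi 134.69 tilt 0.89 F [-0.6 -0.1 -1. ] w 85.3 g 0.0
t [-0.67 -0.25  6.12] a [ 0.16 -0.87 -0.01] rows 1.5
```

View pics/s3.png

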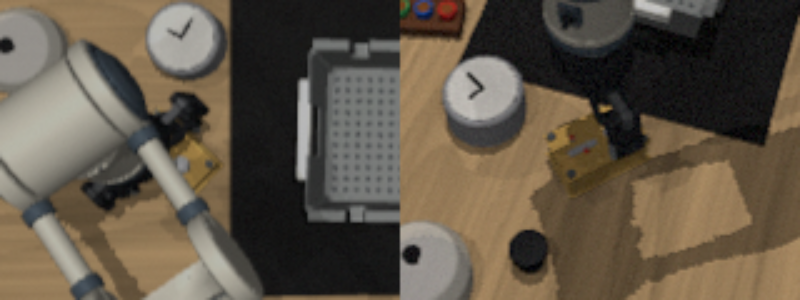

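step_arm --commands '[{"tx":-0.3,"ty":0,"tz":1.5,"ax":0,"ay":0,"az":0,"grip":8.5},{"tx":-0.3,"ty":0,"tz":3,"ax":0,"ay":0,"az":0,"grip":8.5},{"tx":-0.3,"ty":0,"tz":4.5,"ax":0,"ay":0,"az":0,"grip":8.5},{"tx":-0.3,"ty":0,"tz":5.5,"ax":0,"ay":0,"az":0,"grip":8.5},{"tx":-0.3,"ty":0,"tz":5.5,"ax":0,"ay":0,"az":0,"grip":8.5}]'

```text
time_s: 9.42
position: [0.4617, 0.3601, 0.0201]
eef_rot: [1.193, -2.906, 0.0]
force: [-0.6, 0.3, -0.1]
width: 0.0852
grasp_force: 0.0
```

```bash
python3 -c "
from h import *
plan((461,358,4,134.7))"
```

```text
t 9.4167 p [461.7 360.1  20.1] psi 134.65 tilt 0.04 F [-0.6  0.3 -0.1] w 85.2 g 0.0
t [ 0.2  -0.1   1.61] a [ 0.01 -0.04 -0.05] rows 0.4
```

step_arm --commands '[{"tx":0.1,"ty":-0.1,"tz":0.8,"ax":0,"ay":0,"az":0,"grip":8.5},{"tx":0.1,"ty":-0.1,"tz":1.4,"ax":0,"ay":0,"az":0,"grip":8.5},{"tx":0.1,"ty":-0.1,"tz":1.4,"ax":0,"ay":0,"az":0,"grip":8.5},{"tx":0.1,"ty":-0.1,"tz":1.4,"ax":0,"ay":0,"az":0,"grip":7},{"tx":0.1,"ty":-0.1,"tz":1.4,"ax":0,"ay":0,"az":0,"grip":5},{"tx":0.1,"ty":-0.1,"tz":1.4,"ax":0,"ay":0,"az":0,"grip":5},{"tx":0.1,"ty":-0.1,"tz":1.4,"ax":0,"ay":0,"az":0,"grip":5},{"tx":0.1,"ty":-0.1,"tz":1.4,"ax":0,"ay":0,"az":0,"grip":5}]'

```text
time_s: 10.08
position: [0.462, 0.3595, 0.0073]
eef_rot: [-1.193, 2.904, 0.001]
force: [-1.2, 0.6, 3.8]
width: 0.0572
grasp_force: 67.7
```

```bash
python3 -c "
from h import *
plan()"
```

```text
t 10.0833 p [462.  359.5   7.3] psi 134.67 tilt 0.1 F [-1.2  0.6  3.8] w 57.2 g 67.7
```

```bash
python3 -c "
from h import *
plan((461,359,230,134.7),(500,100,230,111.5),(531,-161,230,88.4),(531,-161,30,88.4))"
```

```text
t 10.0833 p [462.  359.5   7.3] psi 134.67 tilt 0.1 F [-1.2  0.6  3.8] w 57.2 g 67.7
t [  0.07   0.04 -22.27] a [ 0.01  0.1  -0.03] rows 5.3
t [ 15.45 -21.15   0.  ] a [ 0.   0.  23.2] rows 6.3
t [  6.68 -25.42   0.  ] a [ 0.   0.  23.1] rows 6.3
t [ 0.  0. 20.] a [0. 0. 0.] rows 4.8
```

step_arm --commands '[{"tx":0,"ty":0,"tz":-0.7,"ax":0,"ay":0,"az":0,"grip":5},{"tx":0,"ty":0,"tz":-2.5,"ax":0,"ay":0,"az":0,"grip":5},{"tx":0,"ty":0,"tz":-5.5,"ax":0,"ay":0,"az":0,"grip":5},{"tx":0,"ty":0,"tz":-9,"ax":0,"ay":0,"az":0,"grip":5},{"tx":0,"ty":0,"tz":-13,"ax":0,"ay":0,"az":0,"grip":5},{"tx":0,"ty":0,"tz":-17,"ax":0,"ay":0,"az":0,"grip":5},{"tx":0,"ty":0,"tz":-20.5,"ax":0,"ay":0,"az":0,"grip":5},{"tx":0,"ty":0,"tz":-22.3,"ax":0,"ay":0,"az":0,"grip":5}]'

```text
time_s: 10.75
position: [0.4622, 0.3589, 0.2342]
eef_rot: [-1.191, 2.902, 0.001]
force: [0.2, 0.5, -4.4]
width: 0.0573
grasp_force: 67.1
```

step_arm --commands '[{"tx":1,"ty":-1.3,"tz":0,"ax":0,"ay":0,"az":1.5,"grip":5},{"tx":3,"ty":-4,"tz":0,"ax":0,"ay":0,"az":4.5,"grip":5},{"tx":5.1,"ty":-7,"tz":0,"ax":0,"ay":0,"az":7.7,"grip":5},{"tx":7.2,"ty":-9.9,"tz":0,"ax":0,"ay":0,"az":10.8,"grip":5},{"tx":9.3,"ty":-12.8,"tz":0,"ax":0,"ay":0,"az":14,"grip":5},{"tx":11.4,"ty":-15.6,"tz":0,"ax":0,"ay":0,"az":17.2,"grip":5},{"tx":13.4,"ty":-18.4,"tz":0,"ax":0,"ay":0,"az":20.2,"grip":5},{"tx":15.4,"ty":-21.2,"tz":0,"ax":0,"ay":0,"az":23.2,"grip":5}]'

```text
time_s: 11.42
position: [0.5005, 0.0979, 0.2281]
eef_rot: [0.58, -3.085, 0.001]
force: [-0.5, 0.1, -5.4]
width: 0.0574
grasp_force: 66.8
```

step_arm --commands '[{"tx":0.9,"ty":-3.4,"tz":0,"ax":0,"ay":0,"az":3,"grip":5},{"tx":1.8,"ty":-7,"tz":0,"ax":0,"ay":0,"az":6.4,"grip":5},{"tx":2.8,"ty":-10.8,"tz":0,"ax":0,"ay":0,"az":9.8,"grip":5},{"tx":3.8,"ty":-14.6,"tz":0,"ax":0,"ay":0,"az":13.2,"grip":5},{"tx":4.8,"ty":-18.2,"tz":0,"ax":0,"ay":0,"az":16.6,"grip":5},{"tx":5.7,"ty":-21.5,"tz":0,"ax":0,"ay":0,"az":19.8,"grip":5},{"tx":6.4,"ty":-24.2,"tz":0,"ax":0,"ay":0,"az":22,"grip":5},{"tx":6.7,"ty":-25.4,"tz":0,"ax":0,"ay":0,"az":23,"grip":5}]'

```text
time_s: 12.08
position: [0.5308, -0.1649, 0.2274]
eef_rot: [-0.051, -3.138, 0.001]
force: [-0.3, 0.9, -5.2]
width: 0.0573
grasp_force: 66.8
```

step_arm --commands '[{"tx":0,"ty":0,"tz":2,"ax":0,"ay":0,"az":0,"grip":5},{"tx":0,"ty":0,"tz":5,"ax":0,"ay":0,"az":0,"grip":5},{"tx":0,"ty":0,"tz":8,"ax":0,"ay":0,"az":0,"grip":5},{"tx":0,"ty":0,"tz":10,"ax":0,"ay":0,"az":0,"grip":5},{"tx":0,"ty":0,"tz":10,"ax":0,"ay":0,"az":0,"grip":5},{"tx":0,"ty":0,"tz":10,"ax":0,"ay":0,"az":0,"grip":5}]'

```text
time_s: 12.58
position: [0.5306, -0.1603, 0.1274]
eef_rot: [-0.041, -3.137, -0.002]
force: [0.1, 0.8, -4.5]
width: 0.057
grasp_force: 66.6
```

```bash
python3 -c "
from h import *
plan((531,-161,30,88.4))
im=eyes.snapshot('top');a=im[150:290,330:490,::-1];im=eyes.snapshot('side');b=im[110:250,260:420,::-1]
cv2.imwrite('pics/s4.png',cv2.resize(np.hstack([a,b]),None,fx=2.5,fy=2.5))"
```

```text
t 12.5833 p [ 530.6 -160.3  127.4] psi 88.49 tilt 0.28 F [ 0.1  0.8 -4.5] w 57.0 g 66.6
t [-0.09 -0.08  9.74] a [ 0.09 -0.26  0.09] rows 2.3
```

View pics/s4.png

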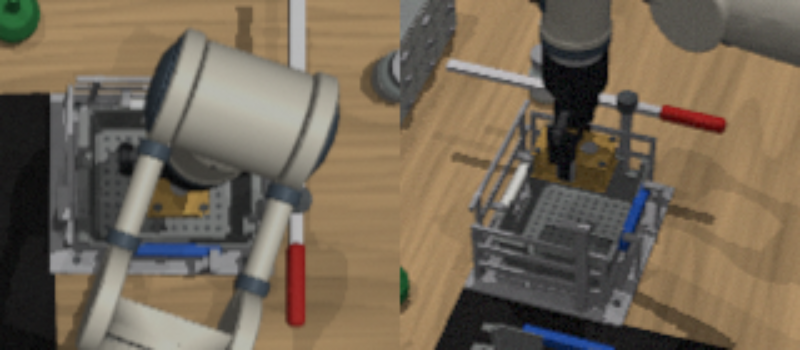

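step_arm --commands '[{"tx":0,"ty":0,"tz":1.5,"ax":0,"ay":0,"az":0,"grip":5},{"tx":0,"ty":0,"tz":3.5,"ax":0,"ay":0,"az":0,"grip":5},{"tx":0,"ty":0,"tz":5.5,"ax":0,"ay":0,"az":0,"grip":5},{"tx":0,"ty":0,"tz":7.5,"ax":0,"ay":0,"az":0,"grip":5},{"tx":0,"ty":0,"tz":9,"ax":0,"ay":0,"az":0,"grip":5},{"tx":0,"ty":0,"tz":9.8,"ax":0,"ay":0,"az":0,"grip":5},{"tx":0,"ty":0,"tz":9.8,"ax":0,"ay":0,"az":0,"grip":5},{"tx":0,"ty":0,"tz":9.8,"ax":0,"ay":0,"az":0,"grip":5}]'

```text
time_s: 13.35
position: [0.5326, -0.1613, 0.0329]
eef_rot: [0.042, 3.139, -0.001]
force: [-0.3, 0.5, -4.5]
width: 0.0571
grasp_force: 66.7
```

step_arm --commands '[{"tx":0,"ty":0,"tz":0.2,"ax":0,"ay":0,"az":0,"grip":5},{"tx":0,"ty":0,"tz":0.4,"ax":0,"ay":0,"az":0,"grip":5},{"tx":0,"ty":0,"tz":0.6,"ax":0,"ay":0,"az":0,"grip":5},{"tx":0,"ty":0,"tz":0.6,"ax":0,"ay":0,"az":0,"grip":5}]'

```text
time_s: 13.68
position: [0.5319, -0.1611, 0.0254]
eef_rot: [0.042, 3.141, -0.0]
force: [-0.1, -0.2, -5.3]
width: 0.0577
grasp_force: 66.8
```

step_arm --commands '[{"tx":0,"ty":0,"tz":0.2,"ax":0,"ay":0,"az":0,"grip":5},{"tx":0,"ty":0,"tz":0.4,"ax":0,"ay":0,"az":0,"grip":5},{"tx":0,"ty":0,"tz":0.4,"ax":0,"ay":0,"az":0,"grip":5}]'

```text
time_s: 13.93
position: [0.5315, -0.161, 0.0207]
eef_rot: [-0.042, -3.141, -0.0]
force: [-0.9, -0.2, -5.1]
width: 0.0573
grasp_force: 66.8
```

step_arm --commands '[{"tx":0,"ty":0,"tz":0.1,"ax":0,"ay":0,"az":0,"grip":5},{"tx":0,"ty":0,"tz":0.2,"ax":0,"ay":0,"az":0,"grip":5},{"tx":0,"ty":0,"tz":0.2,"ax":0,"ay":0,"az":0,"grip":5}]'

```text
time_s: 14.18
position: [0.5317, -0.161, 0.019]
eef_rot: [-0.042, -3.141, -0.0]
force: [-0.4, 0.1, -5.3]
width: 0.0572
grasp_force: 66.8
```

step_arm --commands '[{"tx":0,"ty":0,"tz":0.1,"ax":0,"ay":0,"az":0,"grip":5},{"tx":0,"ty":0,"tz":0.1,"ax":0,"ay":0,"az":0,"grip":5}]'

```text
time_s: 14.35
position: [0.5319, -0.1611, 0.0185]
eef_rot: [0.042, 3.141, -0.0]
force: [1.7, -0.2, -4.8]
width: 0.0572
grasp_force: 66.8
```

step_arm --commands '[{"tx":0,"ty":0,"tz":0.1,"ax":0,"ay":0,"az":0,"grip":5},{"tx":0,"ty":0,"tz":0.2,"ax":0,"ay":0,"az":0,"grip":5},{"tx":0,"ty":0,"tz":0.2,"ax":0,"ay":0,"az":0,"grip":5}]'

```text
time_s: 14.6
position: [0.5319, -0.1611, 0.0184]
eef_rot: [0.042, 3.141, -0.0]
force: [-5.9, 1.4, 6.7]
width: 0.0573
grasp_force: 68.1
```

Contact. I release, wait, then rise.

step_arm --commands '[{"tx":0,"ty":0,"tz":-0.1,"ax":0,"ay":0,"az":0,"grip":6.5},{"tx":0,"ty":0,"tz":-0.1,"ax":0,"ay":0,"az":0,"grip":8},{"tx":0,"ty":0,"tz":-0.1,"ax":0,"ay":0,"az":0,"grip":8},{"tx":0,"ty":0,"tz":-1,"ax":0,"ay":0,"az":0,"grip":8},{"tx":0,"ty":0,"tz":-4,"ax":0,"ay":0,"az":0,"grip":8},{"tx":0,"ty":0,"tz":-8,"ax":0,"ay":0,"az":0,"grip":8},{"tx":0,"ty":0,"tz":-12,"ax":0,"ay":0,"az":0,"grip":8},{"tx":0,"ty":0,"tz":-16,"ax":0,"ay":0,"az":0,"grip":6}]'

```text
time_s: 15.27
position: [0.5315, -0.161, 0.1786]
eef_rot: [0.042, 3.141, -0.0]
force: [1.0, -0.4, 0.6]
width: 0.0696
grasp_force: 0.0
```

Run:
```python
from h import *
plan((490,20,230,0),(472,208,160,-91.6))
im=eyes.snapshot('top');H=hsv(im);np.save("top2.npy",im)
w=cv2.inRange(H,(0,0,150),(180,45,255));w[:,:225]=0;w[:,275:]=0;w[:180]=0;w[300:]=0
for c in blobs(w,40): print("white",c.mean(0),rect("top",c,.065))
b=cv2.inRange(H,(105,140,60),(130,255,255));
for c in blobs(b,40): print("blue",c.mean(0),rect("top",c,.065),rect("top",c,.072))
s=eyes.snapshot('side');Hs=hsv(s)
y=cv2.inRange(Hs,(16,130,60),(28,255,255));y[230:]=0;y[:,:290]=0;y[:,380:]=0
for c in blobs(y,60): print("brass",c.mean(0),rect("side",c,.053))
cv2.imwrite('pics/s5.png',cv2.resize(np.hstack([im[150:290,210:370,::-1],s[110:250,260:420,::-1]]),None,fx=2.5,fy=2.5))
```

```text
t 15.2667 p [ 531.5 -161.   178.6] psi 88.46 tilt 0.02 F [ 1.  -0.4  0.6] w 69.6 g 0.0
t [ 4.63 17.98 -5.14] a [0.000e+00 2.000e-02 8.846e+01] rows 12.4
t [18.8 -1.8  7. ] a [ 0.   0.  91.6] rows 12.8
white [260.7654321  241.24691358] [482.9 208.1 106.   10.9  -0.5]
blue [319.31325301 242.24096386] [478.2  50.7 108.4  13.2  -2.9] [477.6  50.5 107.9  13.1  -2.9]
blue [399.27118644 249.62711864] [ 453.3 -163.3   75.    13.5   88.8] [ 452.8 -162.3   74.6   13.4   88.8]
brass [328.93442623 198.36885246] [ 524.8 -144.5   97.2   84.8   -1.5]
```

View pics/s5.png

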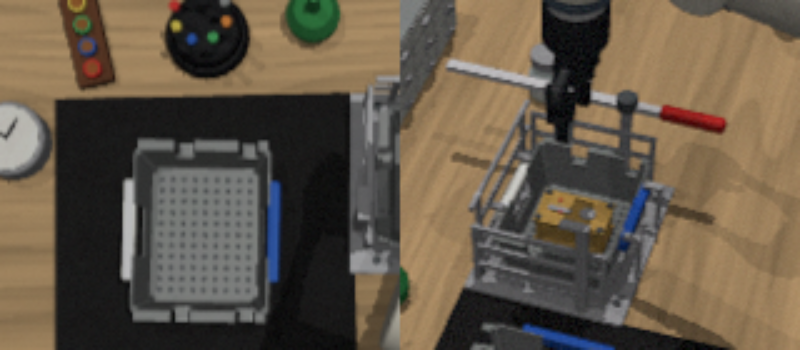

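step_arm --commands '[{"tx":0.5,"ty":2,"tz":-3,"ax":0,"ay":0,"az":7,"grip":5},{"tx":1,"ty":4,"tz":-5,"ax":0,"ay":0,"az":14,"grip":5},{"tx":1.6,"ty":6,"tz":-5,"ax":0,"ay":0,"az":21,"grip":5},{"tx":2.2,"ty":8.5,"tz":-5,"ax":0,"ay":0,"az":28,"grip":5},{"tx":2.8,"ty":11,"tz":-5,"ax":0,"ay":0,"az":35,"grip":5},{"tx":3.4,"ty":13.5,"tz":-5,"ax":0,"ay":0,"az":42,"grip":5},{"tx":4,"ty":16,"tz":-5,"ax":0,"ay":0,"az":49,"grip":5},{"tx":4.6,"ty":18,"tz":-5,"ax":0,"ay":0,"az":56,"grip":5}]'

```text
time_s: 16.03
position: [0.4902, 0.0217, 0.2266]
eef_rot: [1.519, 2.749, 0.001]
force: [1.2, 0.8, -0.1]
width: 0.0499
grasp_force: 0.0
```

```bash
python3 -c "
from h import *
plan((482,205,200,-25),(482,207,160,-80),(482,207,130,-91.8))"
```

```text
t 16.0333 p [490.2  21.7 226.6] psi 32.15 tilt 0.04 F [ 1.2  0.8 -0.1] w 49.9 g 0.0
t [15.95  9.06  2.67] a [ 4.000e-02 -2.000e-02  5.715e+01] rows 8.0
t [ 0.18 -0.08  4.  ] a [ 0.  0. 55.] rows 7.7
t [0. 0. 3.] a [ 0.   0.  11.8] rows 1.6
```

step_arm --commands '[{"tx":16,"ty":9,"tz":2.7,"ax":0,"ay":0,"az":57,"grip":4.5},{"tx":16,"ty":9,"tz":2.7,"ax":0,"ay":0,"az":57,"grip":4.5},{"tx":16,"ty":9,"tz":2.7,"ax":0,"ay":0,"az":57,"grip":4.5},{"tx":16,"ty":9,"tz":2.7,"ax":0,"ay":0,"az":57,"grip":4.5},{"tx":16,"ty":9,"tz":2.7,"ax":0,"ay":0,"az":57,"grip":4.5},{"tx":16,"ty":9,"tz":2.7,"ax":0,"ay":0,"az":57,"grip":4.5},{"tx":16,"ty":9,"tz":2.7,"ax":0,"ay":0,"az":57,"grip":4.5},{"tx":16,"ty":9,"tz":2.7,"ax":0,"ay":0,"az":57,"grip":4.5}]'

```text
time_s: 16.7
position: [0.4803, 0.2045, 0.1991]
eef_rot: [-2.592, -1.775, 0.001]
force: [-0.3, 0.2, 0.6]
width: 0.0449
grasp_force: 0.0
```

step_arm --commands '[{"tx":0.2,"ty":0,"tz":4,"ax":0,"ay":0,"az":55,"grip":4.5},{"tx":0.2,"ty":0,"tz":4,"ax":0,"ay":0,"az":55,"grip":4.5},{"tx":0.2,"ty":0,"tz":4,"ax":0,"ay":0,"az":55,"grip":4.5},{"tx":0.2,"ty":0,"tz":4,"ax":0,"ay":0,"az":55,"grip":4.5},{"tx":0.2,"ty":0,"tz":4,"ax":0,"ay":0,"az":55,"grip":4.5},{"tx":0.2,"ty":0,"tz":4,"ax":0,"ay":0,"az":55,"grip":4.5},{"tx":0.2,"ty":0,"tz":4,"ax":0,"ay":0,"az":55,"grip":4.5},{"tx":0.2,"ty":0,"tz":4,"ax":0,"ay":0,"az":55,"grip":4.5}]'

```text
time_s: 17.37
position: [0.4814, 0.2053, 0.1595]
eef_rot: [-3.119, -0.374, -0.001]
force: [-0.3, -0.2, 0.3]
width: 0.0451
grasp_force: 0.0
```

Run:
```python
from h import *
plan((482,207.5,110,-91.8),(482,207.5,42,-91.8))
im=eyes.snapshot('top');H=hsv(im);np.save("top3.npy",im)
b=cv2.inRange(H,(105,140,60),(130,255,255));
for c in blobs(b,40): print("blue",c.mean(0),rect("top",c,.065),rect("top",c,.072))
w=cv2.inRange(H,(0,0,165),(180,40,255));w[:165]=0;w[215:]=0;w[:,:370]=0;w[:,425:]=0
for c in blobs(w,30): print("white",c.mean(0),rect("top",c,.072))
y=cv2.inRange(H,(16,130,60),(28,255,255));y=cv2.morphologyEx(y,cv2.MORPH_CLOSE,np.ones((5,5)));y[:,:360]=0;y[:,430:]=0;y[:185]=0;y[245:]=0
for c in blobs(y,60): print("brass",c.mean(0),rect("top",c,.053))
```

```text
t 17.3667 p [481.4 205.3 159.5] psi -76.34 tilt 0.02 F [-0.3 -0.2  0.3] w 45.1 g 0.0
t [ 0.1  -0.2   4.95] a [-0.   -0.02 15.46] rows 2.2
t [0.  0.  6.8] a [0. 0. 0.] rows 1.6
blue [319.29761905 242.        ] [478.2  50.7 108.5  13.3  -3. ] [477.6  50.5 108.   13.2  -3. ]
blue [397.76923077 249.64615385] [ 453.3 -160.7   80.4   13.5   88.8] [ 452.9 -159.7   79.9   13.4   88.8]
white [396.73770492 191.29508197] [ 609.9 -161.1   78.1    8.2   88.7]
brass [394.87254902 222.78431373] [ 528.1 -156.8   90.8   59.9   -1.8]
```

step_arm --commands '[{"tx":0.1,"ty":-0.2,"tz":2,"ax":0,"ay":0,"az":7,"grip":4.5},{"tx":0.1,"ty":-0.2,"tz":4,"ax":0,"ay":0,"az":14,"grip":4.5},{"tx":0.1,"ty":-0.2,"tz":6,"ax":0,"ay":0,"az":15.5,"grip":4.5},{"tx":0.1,"ty":-0.2,"tz":8.5,"ax":0,"ay":0,"az":15.5,"grip":4.5},{"tx":0.1,"ty":-0.2,"tz":10.5,"ax":0,"ay":0,"az":15.5,"grip":4.5},{"tx":0.1,"ty":-0.2,"tz":11.5,"ax":0,"ay":0,"az":15.5,"grip":4.5},{"tx":0.1,"ty":-0.2,"tz":11.5,"ax":0,"ay":0,"az":15.5,"grip":4.5}]'

```text
time_s: 18.0
position: [0.4803, 0.2069, 0.0414]
eef_rot: [3.14, -0.038, -0.007]
force: [-0.3, -0.4, 0.5]
width: 0.045
grasp_force: 0.0
```

```bash
python3 -c "
from h import *
plan((482.5,208,43,-91.8))
im=eyes.snapshot('side');cv2.imwrite('pics/s6.png',cv2.resize(im[210:330,230:390,::-1],None,fx=3,fy=3))"
```

```text
t 18.0 p [480.3 206.9  41.4] psi -91.4 tilt 0.28 F [-0.3 -0.4  0.5] w 45.0 g 0.0
t [ 0.22 -0.12 -0.16] a [0.11 0.26 0.4 ] rows 0.1
```

View pics/s6.png

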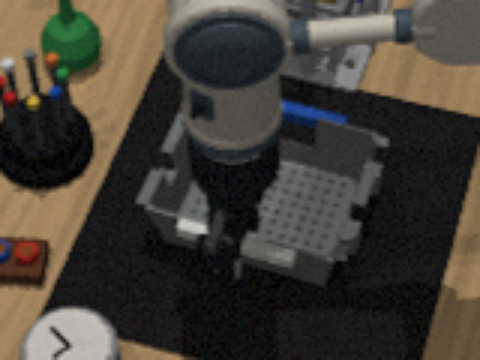

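Fingers straddle the white bar. I close, then lift.

step_arm --commands '[{"tx":0.2,"ty":-0.1,"tz":0,"ax":0,"ay":0,"az":0.4,"grip":4.5},{"tx":0.2,"ty":-0.1,"tz":0,"ax":0,"ay":0,"az":0.4,"grip":2},{"tx":0.2,"ty":-0.1,"tz":0,"ax":0,"ay":0,"az":0.4,"grip":0.5},{"tx":0.2,"ty":-0.1,"tz":0,"ax":0,"ay":0,"az":0.4,"grip":0.5},{"tx":0.2,"ty":-0.1,"tz":0,"ax":0,"ay":0,"az":0.4,"grip":0.5},{"tx":0.2,"ty":-0.1,"tz":0,"ax":0,"ay":0,"az":0.4,"grip":0.5},{"tx":0.2,"ty":-0.1,"tz":0,"ax":0,"ay":0,"az":0.4,"grip":0.5}]'

```text
time_s: 18.63
position: [0.485, 0.2086, 0.0462]
eef_rot: [-3.14, 0.052, -0.005]
force: [-0.1, -0.9, 5.5]
width: 0.0124
grasp_force: 60.5
```

```bash
python3 -c "
from h import *
plan((482.5,208,240,-91.5),(470,100,240,-45),(453,-159,240,-1.5),(453,-159,130,-1.5))"
```

```text
t 18.6333 p [485.  208.6  46.2] psi -91.88 tilt 0.18 F [-0.1 -0.9  5.5] w 12.4 g 60.5
t [ -0.18   0.05 -19.38] a [-0.04 -0.18 -0.38] rows 4.6
t [-0.97 10.83  0.  ] a [  0.    0.  -46.5] rows 6.5
t [-19.52  17.11   0.  ] a [  0.    0.  -43.5] rows 6.2
t [ 0.  0. 11.] a [0. 0. 0.] rows 2.6
```

step_arm --commands '[{"tx":0,"ty":0,"tz":-1,"ax":0,"ay":0,"az":0,"grip":0.5},{"tx":0,"ty":0,"tz":-3,"ax":0,"ay":0,"az":0,"grip":0.5},{"tx":0,"ty":0,"tz":-6,"ax":0,"ay":0,"az":0,"grip":0.5},{"tx":0,"ty":0,"tz":-9,"ax":0,"ay":0,"az":0,"grip":0.5},{"tx":0,"ty":0,"tz":-12,"ax":0,"ay":0,"az":0,"grip":0.5},{"tx":0,"ty":0,"tz":-15,"ax":0,"ay":0,"az":0,"grip":0.5},{"tx":0,"ty":0,"tz":-18,"ax":0,"ay":0,"az":0,"grip":0.5},{"tx":0,"ty":0,"tz":-19.4,"ax":0,"ay":0,"az":0,"grip":0.5}]'

```text
time_s: 19.3
position: [0.4844, 0.2088, 0.2433]
eef_rot: [-3.139, 0.051, -0.008]
force: [1.2, 0.7, -0.4]
width: 0.0128
grasp_force: 59.4
```

step_arm --commands '[{"tx":-0.1,"ty":1,"tz":0,"ax":0,"ay":0,"az":-4,"grip":0.5},{"tx":-0.2,"ty":2.3,"tz":0,"ax":0,"ay":0,"az":-10,"grip":0.5},{"tx":-0.4,"ty":4,"tz":0,"ax":0,"ay":0,"az":-16,"grip":0.5},{"tx":-0.5,"ty":5.5,"tz":0,"ax":0,"ay":0,"az":-22,"grip":0.5},{"tx":-0.6,"ty":7,"tz":0,"ax":0,"ay":0,"az":-28,"grip":0.5},{"tx":-0.8,"ty":8.3,"tz":0,"ax":0,"ay":0,"az":-34,"grip":0.5},{"tx":-0.9,"ty":9.6,"tz":0,"ax":0,"ay":0,"az":-40,"grip":0.5},{"tx":-1,"ty":10.8,"tz":0,"ax":0,"ay":0,"az":-46,"grip":0.5}]'

```text
time_s: 19.97
position: [0.4698, 0.1002, 0.2383]
eef_rot: [-2.908, -1.187, 0.001]
force: [0.4, -0.6, -1.9]
width: 0.0125
grasp_force: 59.4
```

```bash
python3 -c "
from h import *
plan((453,-159,240,-1.5),(453,-159,130,-1.5))"
```

```text
t 19.9667 p [469.8 100.2 238.3] psi -45.58 tilt 0.05 F [ 0.4 -0.6 -1.9] w 12.5 g 59.4
t [-19.34  17.34  -0.17] a [-5.000e-02  1.000e-02 -4.408e+01] rows 6.2
t [ 0.  0. 11.] a [0. 0. 0.] rows 2.6
```

step_arm --commands '[{"tx":-2.4,"ty":2.1,"tz":0,"ax":0,"ay":0,"az":-5,"grip":0.5},{"tx":-5,"ty":4.4,"tz":0,"ax":0,"ay":0,"az":-11,"grip":0.5},{"tx":-7.6,"ty":6.8,"tz":0,"ax":0,"ay":0,"az":-17,"grip":0.5},{"tx":-10.2,"ty":9.2,"tz":0,"ax":0,"ay":0,"az":-23,"grip":0.5},{"tx":-12.8,"ty":11.6,"tz":0,"ax":0,"ay":0,"az":-29,"grip":0.5},{"tx":-15.4,"ty":13.9,"tz":0,"ax":0,"ay":0,"az":-35,"grip":0.5},{"tx":-17.8,"ty":16,"tz":0,"ax":0,"ay":0,"az":-40.5,"grip":0.5},{"tx":-19.3,"ty":17.3,"tz":0,"ax":0,"ay":0,"az":-44,"grip":0.5}]'

```text
time_s: 20.63
position: [0.4512, -0.1604, 0.2382]
eef_rot: [-2.254, -2.187, 0.002]
force: [0.0, -0.0, -1.9]
width: 0.0125
grasp_force: 59.5
```

step_arm --commands '[{"tx":0,"ty":0,"tz":2,"ax":0,"ay":0,"az":0,"grip":0.5},{"tx":0,"ty":0,"tz":4,"ax":0,"ay":0,"az":0,"grip":0.5},{"tx":0,"ty":0,"tz":5,"ax":0,"ay":0,"az":0,"grip":0.5},{"tx":0,"ty":0,"tz":5,"ax":0,"ay":0,"az":0,"grip":0.5},{"tx":0,"ty":0,"tz":5,"ax":0,"ay":0,"az":0,"grip":0.5}]'

```text
time_s: 21.05
position: [0.4519, -0.1573, 0.1881]
eef_rot: [-2.256, -2.184, 0.001]
force: [1.4, 0.0, -1.4]
width: 0.0128
grasp_force: 59.5
```

Run:
```python
from h import *
plan((453,-159,130,-1.5))
s,p,R=tcp();zt=p[2]+.019
im=eyes.snapshot('top');H=hsv(im)
b=cv2.inRange(H,(105,140,60),(130,255,255));b[:,:360]=0
for c in blobs(b,25): print("blue",c.mean(0),rect("top",c,zt))
w=cv2.inRange(H,(0,0,175),(180,40,255));w[:,:360]=0;w[:,440:]=0;w[:150]=0;w[300:]=0
for c in blobs(w,20): print("white",c.mean(0),rect("top",c,zt))
b=im;s=eyes.snapshot('side')
cv2.imwrite('pics/s7.png',cv2.resize(np.hstack([im[150:290,330:490,::-1],s[90:230,260:420,::-1]]),None,fx=2.5,fy=2.5))
```

```text
t 21.05 p [ 451.9 -157.3  188.1] psi -1.86 tilt 0.08 F [ 1.4  0.  -1.4] w 12.8 g 59.5
t [-0.17  0.12  5.81] a [-0.08 -0.03 -0.36] rows 1.4
blue [405.         181.94680851] [ 606.7 -163.3  106.5   12.3   88.6]
white [427.85227273 227.13636364] [ 497.8 -217.6   69.7   55.5   66.5]
white [386.484375 267.5     ] [ 401.8 -111.9   76.1   11.2  -24.3]
white [409.24074074 218.03703704] [ 518.8 -170.2   61.1   17.3  -23.5]
```

View pics/s7.png

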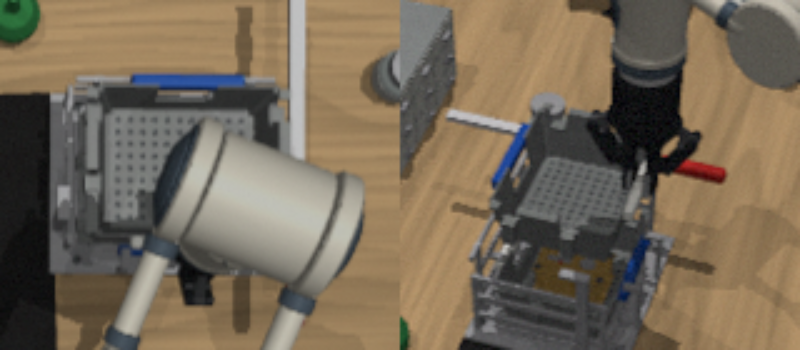

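step_arm --commands '[{"tx":0.1,"ty":0.25,"tz":1.2,"ax":0,"ay":0,"az":0,"grip":0.5},{"tx":0.1,"ty":0.25,"tz":2.6,"ax":0,"ay":0,"az":0,"grip":0.5},{"tx":0.1,"ty":0.25,"tz":4,"ax":0,"ay":0,"az":0,"grip":0.5},{"tx":0.1,"ty":0.25,"tz":5.2,"ax":0,"ay":0,"az":0,"grip":0.5},{"tx":0.1,"ty":0.25,"tz":6,"ax":0,"ay":0,"az":0,"grip":0.5},{"tx":0.1,"ty":0.25,"tz":6,"ax":0,"ay":0,"az":0,"grip":0.5},{"tx":0.1,"ty":0.25,"tz":6,"ax":0,"ay":0,"az":0,"grip":0.5}]'

```text
time_s: 21.73
position: [0.4543, -0.1567, 0.1274]
eef_rot: [-2.257, -2.184, 0.001]
force: [-0.5, 0.3, -2.1]
width: 0.0122
grasp_force: 59.5
```

Run:
```python
from h import *
plan()
s,p,R=tcp();zt=p[2]+.019
im=eyes.snapshot('top');H=hsv(im)
b=cv2.inRange(H,(105,140,60),(130,255,255));b[:,:360]=0
for c in blobs(b,25): print("blue",c.mean(0),rect("top",c,zt))
```

```text
t 21.7333 p [ 454.3 -156.7  127.4] psi -1.89 tilt 0.1 F [-0.5  0.3 -2.1] w 12.2 g 59.5
blue [400.75862069 185.65517241] [ 608.9 -162.4  106.8   12.9   88.6]
```

step_arm --commands '[{"tx":0,"ty":0.05,"tz":0.3,"ax":0,"ay":0,"az":0,"grip":0.5},{"tx":0,"ty":0.05,"tz":0.6,"ax":0,"ay":0,"az":0,"grip":0.5},{"tx":0,"ty":0.05,"tz":0.9,"ax":0,"ay":0,"az":0,"grip":0.5},{"tx":0,"ty":0.05,"tz":1.2,"ax":0,"ay":0,"az":0,"grip":0.5},{"tx":0,"ty":0.05,"tz":1.3,"ax":0,"ay":0,"az":0,"grip":0.5}]'

```text
time_s: 22.2
position: [0.4551, -0.1568, 0.1147]
eef_rot: [-2.257, -2.184, 0.0]
force: [-0.3, 0.8, -2.2]
width: 0.0127
grasp_force: 59.4
```

step_arm --commands '[{"tx":0,"ty":0,"tz":0.2,"ax":0,"ay":0,"az":0,"grip":0.5},{"tx":0,"ty":0,"tz":0.4,"ax":0,"ay":0,"az":0,"grip":0.5},{"tx":0,"ty":0,"tz":0.4,"ax":0,"ay":0,"az":0,"grip":0.5}]'

```text
time_s: 22.45
position: [0.4551, -0.1568, 0.1108]
eef_rot: [-2.257, -2.184, 0.0]
force: [0.1, -0.6, -1.7]
width: 0.0126
grasp_force: 59.4
```

step_arm --commands '[{"tx":0,"ty":0,"tz":0.1,"ax":0,"ay":0,"az":0,"grip":0.5},{"tx":0,"ty":0,"tz":0.2,"ax":0,"ay":0,"az":0,"grip":0.5},{"tx":0,"ty":0,"tz":0.2,"ax":0,"ay":0,"az":0,"grip":0.5}]'

```text
time_s: 22.7
position: [0.4552, -0.1568, 0.1091]
eef_rot: [-2.258, -2.185, 0.0]
force: [0.3, -0.3, -1.3]
width: 0.0127
grasp_force: 59.4
```

step_arm --commands '[{"tx":0,"ty":0,"tz":0.1,"ax":0,"ay":0,"az":0,"grip":0.5},{"tx":0,"ty":0,"tz":0.2,"ax":0,"ay":0,"az":0,"grip":0.5},{"tx":0,"ty":0,"tz":0.2,"ax":0,"ay":0,"az":0,"grip":0.5}]'

```text
time_s: 22.95
position: [0.4553, -0.157, 0.1079]
eef_rot: [2.257, 2.184, 0.0]
force: [-2.3, 0.1, 1.5]
width: 0.0125
grasp_force: 59.9
```

step_arm --commands '[{"tx":0,"ty":0,"tz":0.1,"ax":0,"ay":0,"az":0,"grip":0.5},{"tx":0,"ty":0,"tz":0.1,"ax":0,"ay":0,"az":0,"grip":0.5}]'

```text
time_s: 23.12
position: [0.4553, -0.157, 0.1077]
eef_rot: [2.257, 2.184, 0.0]
force: [-5.4, 1.0, 6.3]
width: 0.0127
grasp_force: 60.5
```

step_arm --commands '[{"tx":0,"ty":0,"tz":-0.1,"ax":0,"ay":0,"az":0,"grip":0.5},{"tx":0,"ty":0,"tz":-0.1,"ax":0,"ay":0,"az":0,"grip":3.5},{"tx":0,"ty":0,"tz":-0.1,"ax":0,"ay":0,"az":0,"grip":3.5},{"tx":0,"ty":0,"tz":-0.1,"ax":0,"ay":0,"az":0,"grip":3.5},{"tx":0,"ty":0,"tz":-2,"ax":0,"ay":0,"az":0,"grip":3.5},{"tx":0,"ty":0,"tz":-5,"ax":0,"ay":0,"az":0,"grip":3.5},{"tx":0,"ty":0,"tz":-8.5,"ax":0,"ay":0,"az":0,"grip":3.5},{"tx":0,"ty":0,"tz":-11,"ax":0,"ay":0,"az":0,"grip":2}]'

```text
time_s: 23.78
position: [0.4556, -0.1569, 0.2187]
eef_rot: [2.256, 2.184, 0.001]
force: [-0.2, -0.3, 1.0]
width: 0.0239
grasp_force: 0.0
```

step_arm --commands '[{"tx":-1,"ty":-3,"tz":0,"ax":0,"ay":0,"az":0,"grip":0},{"tx":-3,"ty":-7,"tz":0,"ax":0,"ay":0,"az":0,"grip":0},{"tx":-5,"ty":-9,"tz":0,"ax":0,"ay":0,"az":0,"grip":0},{"tx":-5,"ty":-9,"tz":0,"ax":0,"ay":0,"az":0,"grip":0}]'

```text
time_s: 24.12
position: [0.3609, -0.2064, 0.2169]
eef_rot: [2.261, 2.179, -0.003]
force: [-1.0, -0.6, -0.2]
width: -0.0001
grasp_force: 0.0
```

Run:
```python
from h import *
plan()
im=eyes.snapshot('top');H=hsv(im)
b=cv2.inRange(H,(105,140,60),(130,255,255));b[:,:360]=0
for c in blobs(b,25): print("blue",c.mean(0),rect("top",c,.126))
w=cv2.inRange(H,(0,0,165),(180,40,255));w[:235]=0;w[265:]=0;w[:,:360]=0;w[:,435:]=0
for c in blobs(w,20): print("white",c.mean(0),rect("top",c,.126))
r=cv2.inRange(H,(0,180,70),(6,255,255))|cv2.inRange(H,(172,180,70),(180,255,255));r[:,:400]=0;r[:,600:]=0
for c in blobs(r,40): print("red",c.mean(0),rect("top",c,.1445))
s=eyes.snapshot('side')
cv2.imwrite('pics/s8.png',cv2.resize(np.hstack([im[150:290,330:490,::-1],s[90:230,260:420,::-1]]),None,fx=2.5,fy=2.5))
```

```text
t 24.1167 p [ 360.9 -206.4  216.9] psi -2.11 tilt 0.15 F [-1.  -0.6 -0.2] w -0.1 g 0.0
blue [399.86206897 186.6091954 ] [ 611.6 -161.6  106.    10.5   88.6]
white [399.73563218 247.16091954] [ 455.7 -156.1  104.7   10.3   87.8]
```

View pics/s8.png

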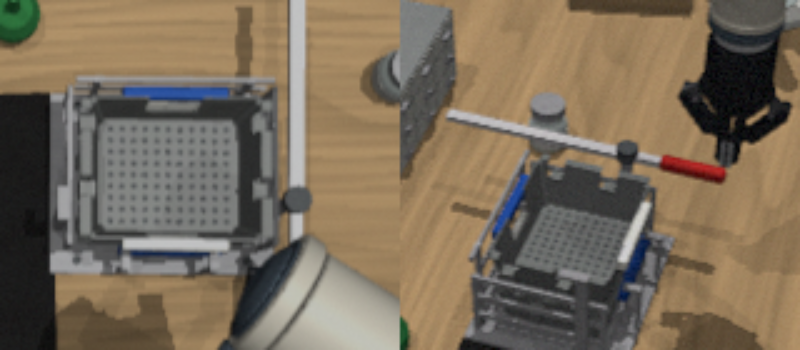

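Run:
```python
from h import *
plan((396,-225,200,-2),(396,-225,122,-2))
pv=np.array([497,-279.]);p0=np.array([396,-225.])
a0=np.radians(-2);yv=np.array([np.cos(a0),np.sin(a0)]);xv=np.array([-yv[1],yv[0]])
for th in list(range(-10,101,7)):
    a=np.radians(177.5+th);e=np.array([np.cos(a),np.sin(a)]);n=np.array([e[1],-e[0]])
    q=pv+100*e+22*n;print(th,q.round(0),"tx,ty",((q-p0)@xv/10).round(1),((q-p0)@yv/10).round(1))
```

```text
t 24.2167 p [ 363.3 -204.4  216.4] psi -2.02 tilt 0.07 F [ 0.3  0.3 -0.8] w 0.1 g 0.0
t [-1.94  3.34  1.65] a [ 0.06  0.01 -0.02] rows 1.0
t [0.  0.  7.8] a [0. 0. 0.] rows 1.9
-10 [ 404. -236.] tx,ty -1.1 0.9
-3 [ 400. -248.] tx,ty -2.2 0.4
4 [ 396. -260.] tx,ty -3.5 0.2
11 [ 395. -272.] tx,ty -4.7 0.0
18 [ 395. -285.] tx,ty -6.0 0.1
25 [ 396. -297.] tx,ty -7.2 0.3
32 [ 399. -309.] tx,ty -8.4 0.6
39 [ 404. -321.] tx,ty -9.5 1.1
46 [ 409. -332.] tx,ty -10.6 1.7
53 [ 416. -342.] tx,ty -11.6 2.4
60 [ 425. -352.] tx,ty -12.5 3.3
67 [ 434. -360.] tx,ty -13.3 4.3
74 [ 444. -367.] tx,ty -14.0 5.3
81 [ 456. -373.] tx,ty -14.5 6.5
88 [ 467. -377.] tx,ty -14.9 7.6
95 [ 479. -380.] tx,ty -15.2 8.9
```

step_arm --commands '[{"tx":-1.9,"ty":3.3,"tz":1.5,"ax":0,"ay":0,"az":0,"grip":0},{"tx":-1.9,"ty":3.3,"tz":4.5,"ax":0,"ay":0,"az":0,"grip":0},{"tx":-1.9,"ty":3.3,"tz":7.5,"ax":0,"ay":0,"az":0,"grip":0},{"tx":-1.9,"ty":3.3,"tz":9.4,"ax":0,"ay":0,"az":0,"grip":0},{"tx":-1.9,"ty":3.3,"tz":9.4,"ax":0,"ay":0,"az":0,"grip":0},{"tx":-1.9,"ty":3.3,"tz":9.4,"ax":0,"ay":0,"az":0,"grip":0}]'

```text
time_s: 24.72
position: [0.3962, -0.2229, 0.1213]
eef_rot: [-2.254, -2.184, 0.0]
force: [-0.1, 0.4, 1.6]
width: 0.0001
grasp_force: 0.0
```

step_arm --commands '[{"tx":-1.2,"ty":0.3,"tz":0,"ax":0,"ay":0,"az":0,"grip":0},{"tx":-2.4,"ty":0.3,"tz":0,"ax":0,"ay":0,"az":0,"grip":0},{"tx":-3.5,"ty":0.2,"tz":0,"ax":0,"ay":0,"az":0,"grip":0},{"tx":-4.7,"ty":0,"tz":0,"ax":0,"ay":0,"az":0,"grip":0},{"tx":-6,"ty":0.1,"tz":0,"ax":0,"ay":0,"az":0,"grip":0},{"tx":-7.2,"ty":0.3,"tz":0,"ax":0,"ay":0,"az":0,"grip":0},{"tx":-8.4,"ty":0.6,"tz":0,"ax":0,"ay":0,"az":0,"grip":0}]'

```text
time_s: 25.3
position: [0.3991, -0.3095, 0.1225]
eef_rot: [-2.258, -2.184, -0.0]
force: [1.0, 3.7, 0.0]
width: 0.0001
grasp_force: 1.6
```

Run:
```python
from h import *
plan((399,-309,122,-2))
for n in("top","side"):
    H=hsv(eyes.snapshot(n))
    r=cv2.inRange(H,(0,180,70),(6,255,255))|cv2.inRange(H,(172,180,70),(180,255,255));r[:,:320]=0;r[:,600:]=0;r[:130]=0
    for c in blobs(r,40): print(n,"red",c.mean(0),rect(n,c,.1445))
```

```text
t 25.3 p [ 399.1 -309.5  122.5] psi -1.93 tilt 0.02 F [1.  3.7 0. ] w 0.1 g 1.6
t [ 0.05 -0.01  0.05] a [ 0.   -0.02  0.07] rows 0.0
side red [371.5    147.5625] [ 434.2 -309.    46.8   25.    35.3]
```

step_arm --commands '[{"tx":-1.1,"ty":0.5,"tz":0,"ax":0,"ay":0,"az":0,"grip":0},{"tx":-2.2,"ty":1.1,"tz":0,"ax":0,"ay":0,"az":0,"grip":0},{"tx":-3.2,"ty":1.8,"tz":0,"ax":0,"ay":0,"az":0,"grip":0},{"tx":-4.1,"ty":2.7,"tz":0,"ax":0,"ay":0,"az":0,"grip":0},{"tx":-4.9,"ty":3.7,"tz":0,"ax":0,"ay":0,"az":0,"grip":0},{"tx":-5.6,"ty":4.7,"tz":0,"ax":0,"ay":0,"az":0,"grip":0},{"tx":-6.1,"ty":5.7,"tz":0,"ax":0,"ay":0,"az":0,"grip":0},{"tx":-6.4,"ty":6.6,"tz":0,"ax":0,"ay":0,"az":0,"grip":0}]'

```text
time_s: 26.07
position: [0.4626, -0.3746, 0.1215]
eef_rot: [-2.257, -2.182, 0.002]
force: [-2.6, 1.4, 1.4]
width: 0.0002
grasp_force: 1.3
```

step_arm --commands '[{"tx":0,"ty":0.3,"tz":0,"ax":0,"ay":0,"az":0,"grip":0},{"tx":0,"ty":0.5,"tz":0,"ax":0,"ay":0,"az":0,"grip":0}]'

```text
time_s: 26.23
position: [0.4676, -0.3749, 0.1216]
eef_rot: [-2.258, -2.183, 0.003]
force: [-3.1, -0.6, -0.2]
width: 0.0001
grasp_force: 1.2
```

Run:
```python
from h import *
plan()
for n in("top","side"):
    im=eyes.snapshot(n);H=hsv(im)
    r=cv2.inRange(H,(0,180,70),(6,255,255))|cv2.inRange(H,(172,180,70),(180,255,255));r[:,:320]=0;r[:,600:]=0;r[:130]=0
    for c in blobs(r,40): print(n,"red",c.mean(0),rect(n,c,.1445))
    if n=="top":
        w=cv2.inRange(H,(0,0,150),(180,45,255));cv2.imwrite("w.png",w[150:290,330:490])
    cv2.imwrite(f"{n}9.png",im[:,:,::-1])
a=cv2.imread("top9.png")[150:290,330:490];b=cv2.imread("side9.png")[90:230,260:420]
cv2.imwrite('pics/s9.png',cv2.resize(np.hstack([a,b]),None,fx=2.5,fy=2.5))
```

```text
t 26.2333 p [ 467.6 -374.9  121.6] psi -1.92 tilt 0.12 F [-3.1 -0.6 -0.2] w 0.1 g 1.2
top red [475.3255814  230.95348837] [ 490.8 -347.3   45.1   15.2   87.3]
side red [358.13793103 135.72413793] [ 489.3 -353.8   63.7   15.2   86.8]
```

step_arm --commands '[{"tx":0,"ty":0.2,"tz":0,"ax":0,"ay":0,"az":0,"grip":0},{"tx":0,"ty":0.3,"tz":0,"ax":0,"ay":0,"az":0,"grip":0}]'

```text
time_s: 26.5
position: [0.4707, -0.3746, 0.1222]
eef_rot: [-2.258, -2.184, 0.001]
force: [-1.6, -0.1, -2.0]
width: 0.0
grasp_force: 1.2
```

step_arm --commands '[{"tx":0,"ty":0.1,"tz":0,"ax":0,"ay":0,"az":0,"grip":0},{"tx":0,"ty":0.2,"tz":0,"ax":0,"ay":0,"az":0,"grip":0}]'

```text
time_s: 26.67
position: [0.4712, -0.3747, 0.1222]
eef_rot: [-2.257, -2.181, 0.004]
force: [-11.8, -0.4, 2.0]
width: -0.0
grasp_force: 6.0
```

step_arm --commands '[{"tx":0,"ty":0.1,"tz":0,"ax":0,"ay":0,"az":0,"grip":0},{"tx":0,"ty":0.1,"tz":0,"ax":0,"ay":0,"az":0,"grip":0},{"tx":0,"ty":-1,"tz":0,"ax":0,"ay":0,"az":0,"grip":0},{"tx":0,"ty":-4,"tz":0,"ax":0,"ay":0,"az":0,"grip":0},{"tx":0,"ty":-7,"tz":-3,"ax":0,"ay":0,"az":0,"grip":0},{"tx":0,"ty":-9,"tz":-7,"ax":0,"ay":0,"az":0,"grip":0},{"tx":0,"ty":-9,"tz":-10,"ax":0,"ay":0,"az":0,"grip":0},{"tx":0,"ty":-9,"tz":-10,"ax":0,"ay":0,"az":0,"grip":0}]'

```text
time_s: 27.33
position: [0.384, -0.3731, 0.232]
eef_rot: [2.248, 2.173, 0.0]
force: [0.2, -0.7, 0.5]
width: 0.0003
grasp_force: 0.0
```

Run:
```python
from h import *
plan()
for n in("top","side"):
    im=eyes.snapshot(n);H=hsv(im)
    r=cv2.inRange(H,(0,180,70),(6,255,255))|cv2.inRange(H,(172,180,70),(180,255,255));r[:,:320]=0;r[:,600:]=0;r[:130]=0
    for c in blobs(r,40): print(n,"red",c.mean(0),rect(n,c,.1445))
    b=cv2.inRange(H,(105,140,60),(130,255,255))
    for c in blobs(b,25): print(n,"blue",c.mean(0),rect(n,c,.126))
    cv2.imwrite(f"{n}9.png",im[:,:,::-1])
a=cv2.imread("top9.png")[150:290,340:500];b=cv2.imread("side9.png")[90:230,260:420]
cv2.imwrite('pics/s9.png',cv2.resize(np.hstack([a,b]),None,fx=2.5,fy=2.5))
```

```text
t 27.3333 p [ 384.  -373.1  232. ] psi -1.93 tilt 0.85 F [ 0.2 -0.7  0.5] w 0.3 g 0.0
top red [482.27536232 230.39130435] [ 493.1 -363.7   77.9   15.2   88.7]
top blue [400.10465116 186.60465116] [ 611.6 -161.6  106.    10.5   88.6]
side red [357.4516129  135.70967742] [ 491.7 -353.7   63.7   14.8   88.4]
side blue [571.612  50.124] [ -189.3 -1147.8   342.    333.6   -72.8]
side blue [303.94117647 171.45098039] [ 609.4 -161.8  109.8   13.3   89.2]
side blue [354.12820513 194.20512821] [ 439.9 -111.7   72.9   11.6   88.5]
```

View pics/s9.png

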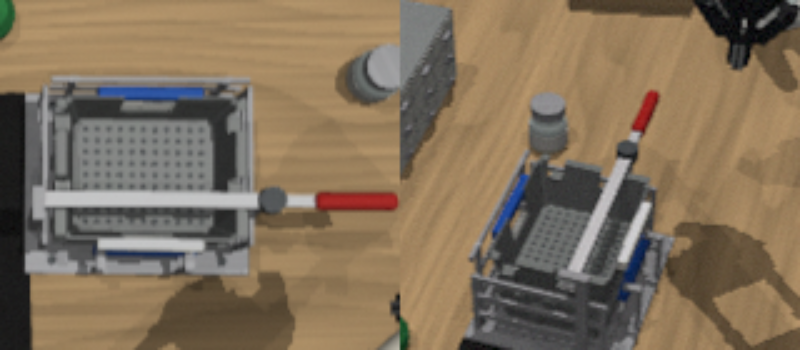

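The bar lies across the trays in the keeper, at the carrier's right angle (88.7°). The upper tray is unmoved and the arm is clear.

```bash
python3 -c "
from rig import job_done
print(job_done())"
```

```text
the job is handed in; nothing more can be done
None
```

The movement is flat in the lower tray, the upper tray is stacked above it turned half a turn with its white bar to the front, and the lever is at its end stop; the job was handed in at about 27 s, with no verdict returned.

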